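# Scoop a batch of fittings into the inspection tray and set the magnifier over it

## Task

Use the scoop to move every fitting in the blue container into the inspection tray; they have been degreased, so handle them only with the scoop and never touch them with the fingers. When all of them lie in the tray, stand the scoop back on its mat, then swing the bench magnifier so that its lens is centred over the tray and tilt its head level. Leave the other things on the bench where they are.

Things in the scene. Friction and masses are not known exactly. Their poses are not given: they have to be found in the camera images.
- scoop: Aluminium parts scoop, flat bottom, 0.22-0.35 kg. Origin: underside, mid bowl; +x points out of the open mouth, +z up. Bowl 122 mm wide at the back, flaring to 136 at the lip (walls 3), from x = -59 (back wall, 60 high) to x = +62 (lip). Floor 3 mm, thinning to 1 mm over its last 22 mm. Side walls 60 high at the back, sloping from x = -20 to 22 high at x = +45. Black grip bar above, on a flat post at the back.
- scoop_handle (a point): Middle of the scoop's grip bar, at x = -5, y = 0, z = 130 mm in the scoop's frame. The bar is 22 wide (y), 28 high, 112 long (x): from x = -64 to +48, z = 116 to 144 mm; nothing but the back post (6 by 22 mm, x = -64 to -58) is under it down to the bowl.
- mat: Green flat rubber mat, 150 by 150 by 3 mm, fixed to the bench: the scoop's place. Origin: centre of its underside.
- bin: Blue open container, fixed, 200 (x) by 300 (y) by 90 mm high outside, walls and floor 5 mm (inside 190 by 290, floor at z = 5). Origin: centre of its underside. The fittings start lying in its -y half; the +y half is then empty.
- tray: Inspection tray, aluminium with black rubber lining, fixed, 190 by 190 by 45 mm high outside, walls and floor 5 mm. Origin: centre of its underside.
- stand: Fixed socket (84 mm across, 12 high) and 22 mm post of the bench magnifier. Origin: on the post's axis, at the bench top. The swivel axis is this vertical axis. The swivel arm lies 190 mm above the bench.
- swivel (a joint): Swivel of the magnifier arm about the post, rad, counter-clockwise from above positive, -1.5 to 1.5; at 0 the arm points to the stand's -x. Friction holds it where it is left (about 0.4 N m to move).
- head (a joint): Tilt of the magnifier head, rad, about a horizontal hinge at the arm's end, 145 mm from the post axis, 190 mm high: 0 is level (lens facing straight down), positive has the handle end raised; -0.45 to 1.05. Friction holds it (about 0.5 N m to move, beside its weight of 0.3 kg).
- tilt_hinge (a point): Middle of the tilt hinge at the end of the magnifier's arm; its -x axis points along the arm, away from the post, level.
- lens (a point): Centre of the magnifier's lens, 85 mm from the tilt hinge (230 mm from the post axis when level), in a white round shade 140 across and 34 thick (19 below, 15 above). Its z axis is the lens axis.
- head_handle (a point): Middle of the black handle that sticks out of the shade on the side away from the hinge, 190 mm from the hinge: a bar 16 wide, 14 high, 60 mm of it clear of the shade, lengthwise along the point's x axis, its -x away from the shade.
- fitting1: Turned steel pipe fitting, 60 long, 40 across, barrel-shaped with rounded ends, smooth and slippery, 0.11 kg; it rolls. Origin at its centre, x along its axis. May be absent. Four to six of these six are present.
- fitting2: Turned steel pipe fitting, 60 long, 40 across, barrel-shaped with rounded ends, smooth and slippery, 0.11 kg; it rolls. Origin at its centre, x along its axis. May be absent.
- fitting3: Turned steel pipe fitting, 60 long, 40 across, barrel-shaped with rounded ends, smooth and slippery, 0.11 kg; it rolls. Origin at its centre, x along its axis. May be absent.
- fitting4: Turned steel pipe fitting, 60 long, 40 across, barrel-shaped with rounded ends, smooth and slippery, 0.11 kg; it rolls. Origin at its centre, x along its axis. May be absent.
- fitting5: Turned steel pipe fitting, 60 long, 40 across, barrel-shaped with rounded ends, smooth and slippery, 0.11 kg; it rolls. Origin at its centre, x along its axis. May be absent.
- fitting6: Turned steel pipe fitting, 60 long, 40 across, barrel-shaped with rounded ends, smooth and slippery, 0.11 kg; it rolls. Origin at its centre, x along its axis. May be absent.
- brush: Bystander (mm): dust brush, 170 long, lying; loose. Leave it alone.
- plug_gauge: Bystander (mm): plug gauge, 27 across, 155 long, lying; loose. Leave it alone.
- cleaner: Bystander (mm): white cleaner bottle, 62 across, 170 high; loose. Leave it alone.
- screwdriver: Bystander (mm): screwdriver, 190 long, lying; loose. Leave it alone.
- label_box: Bystander (mm): cardboard label box, 70 by 100 by 55; loose. Leave it alone.

How it is judged:
On the way, in this order (a step that is already met when the one before it is completed fails the run):
1. every fitting lies in the inspection tray (x of fitting1 in the frame of tray between -0.092 and 0.092 m and y of fitting1 in the frame of tray between -0.092 and 0.092 m and z of each of fitting1, fitting2, fitting3, fitting4, fitting5, fitting6 in the frame of tray below 0.075 m and linear speed of each of fitting1, fitting2, fitting3, fitting4, fitting5, fitting6 below 0.05 m/s and x of fitting2 in the frame of tray between -0.092 and 0.092 m and y of fitting2 in the frame of tray between -0.092 and 0.092 m and x of fitting3 in the frame of tray between -0.092 and 0.092 m and y of fitting3 in the frame of tray between -0.092 and 0.092 m and x of fitting4 in the frame of tray between -0.092 and 0.092 m and y of fitting4 in the frame of tray between -0.092 and 0.092 m and x of fitting5 in the frame of tray between -0.092 and 0.092 m and y of fitting5 in the frame of tray between -0.092 and 0.092 m and x of fitting6 in the frame of tray between -0.092 and 0.092 m and y of fitting6 in the frame of tray between -0.092 and 0.092 m), for 0.2 s.
2. the scoop stands back on its mat (horizontal distance between scoop and mat below 0.035 m and angle between scoop's own z axis and vertical below 0.1 rad and height (world z) of scoop below 0.012 m), for 0.2 s.
3. the lens is centred over the tray and level (horizontal distance between lens and tray below 0.035 m and value of joint head between -0.12 and 0.12 rad), for 0.2 s.
At the end, for the whole second after the job is handed in: All fittings present lie at rest inside the tray's walls; the scoop stands upright (within 6 degrees) on its mat, its origin within 35 mm of the mat's centre; the lens centre is within 35 mm of the tray's centre seen from above, and the head is within 0.12 rad of level (all of step 1 and all of step 2 and all of step 3 and linear speed of scoop below 0.03 m/s and velocity of joint each of head, swivel below 0.05 rad/s); the robot touches nothing.
It fails at once if the fingers touch a fitting (contact force between the fingers and fitting1 above 0.5 N or contact force between the fingers and fitting2 above 0.5 N or contact force between the fingers and fitting3 above 0.5 N or contact force between the fingers and fitting4 above 0.5 N or contact force between the fingers and fitting5 above 0.5 N or contact force between the fingers and fitting6 above 0.5 N).
It fails at once if a bystander is pushed more than 40 mm (distance of any of brush, plug_gauge, cleaner, screwdriver, label_box from where it was at the start of the episode above 0.04 m).
Of fitting1, fitting2, fitting3, fitting4, fitting5, fitting6 only 4 to 6 are there at a start; the rules pass over those that are not, and their reading is None.
At some moment in a run one of scoop, fitting1, fitting2, fitting3, fitting4, fitting5, fitting6 may be knocked a few centimetres aside while the robot is not near it.
It also fails if it takes over 210 s, if anything falls off the work surface, if the arm or the gripper's body presses on something with over 40 N, if the wrist force passes 120 N, or if a joint passes its speed limit or range.

## Robot

A 7-joint arm with a two-finger parallel gripper is mounted at the origin on the work surface. World frame = base frame: x ahead of the robot, y to its left, z up, the work surface at z = 0. Lengths are in m, angles in rad, forces in N, time in s.
With the tool pointing down it reaches from about 0.4 to 0.85 m from the base axis. Payload 10.4 kg.
Tool frame: the origin (TCP) lies between the finger pads; the fingertips stand 22 mm ahead of it and the grasp point (between the pads) lies 3 mm ahead of it (r.nose_length is the distance from the TCP to the fingertips, in m); z points along the fingers, y is the line along which they close (so a half turn about z gives the same grasp; the last joint's range is limited). The gripper opens to 87 mm and grips with 3 to 60 N. Pads are 19 mm wide; open, the fingers measure 117 mm over their backs; the gripper's body (75 mm by 190 mm) begins 51 mm behind the grasp point.
Start: joints at [1.306, 0.332, -0.065, 1.46, 0.022, 1.35, -0.088], TCP at [0.15, -0.607, 0.245] pointing down, gripper open.
Joint ranges: [-2.6, 2.6], [-0.5, 2.12], [-1.47, 1.34], [0.16, 2.42], [-1.27, 4.41], [0.06, 2.06], [-2.6, 2.6]. Speed limits (rad/s): [2.22, 2.22, 2.79, 2.79, 3.14, 3.14, 3.14].

## Interface

Orientations are given as a unit quaternion [x, y, z, w].
In Python, from bench import readout, cams, r gives the robot as it stands. The module is installed in compiled form; this text tells all that it offers.
- The arm moves only by the tool step_arm, never from a script. Its argument "deltas" is a list that holds one entry, the list of rows, each a list of 7 numbers: the turn, a rotation vector about the tool's x, y, z in rad, then the shift along the tool's x, y, z in m, then the opening in per cent of the stroke, from 0 (shut) to 100 (fully open). A call has 1 to 20 rows; each row is the pose to reach, as a shift and turn from the pose commanded when the call began, along the tool's axes at that moment; what a row does not reach only later rows make up. A row lasts 1/8 s, in which the tool goes at most 62.5 mm and 10.7 degrees, less where a joint would pass 70% of its speed; a pose out of reach is approached as far as the arm can. A call with a gripper value outside its range is refused whole. The fingers move at their own pace and stop on an object; "squeeze" is the grip in N (left out, the last holds). Time passes only in rows, so rows that repeat a pose let the fingers close. It gives the time, the measured TCP pose, the force, the opening and the grip force at its end, in the units of the state.
- readout.read_state(): the state, without advancing time (a new reading comes with each control period).
- cams.camera(name): name is "scene" or "side" or "wrist"; returns a dict with "img" (480x640x3 uint8, red, green, blue), "fx", "fy", "cx", "cy" (pixels), "origin" and "rotation" of the camera in the world; the wrist camera has in their place "T_tool_cam" (4x4, takes a point from camera to tool coordinates, whose origin is the TCP and whose axes are the flange's). Camera axes: x right, y up, looking along -z (the intrinsics and any distortion apply to the point x, -y, -z); pixel columns grow to the right and rows downward; lengths in m; the calibration is good to about 2 mm. The wrist camera is an equidistant fisheye: a pixel r from the principal point sees the ray r / f radians off the axis. A picture is of the moment at which its call begins: read the wrist's pose just before it. There is no depth.
- r.close_job(): hands the job in; it is judged then, once.
The state is a dict: "time": time; "joint_positions": joint angles; "joint_vel": joint speeds; "joint_torque": joint torques, N m; "ee_pos": TCP position; "eef_rot": TCP orientation; "ft_force": force on the tool from outside, world axes, zero at the start; "torque": the same for the moment, N m; "width": finger opening in m; "grip_force": force on a finger pad.
Only numpy, scipy, OpenCV 4.12 (cv2) and the standard library are available. Lean on these libraries where they do the work, as an engineer would, in place of code of your own. Each camera call takes 0.05 s, during which the arm holds its last target. There are 200 camera calls.

## Working session

There is one attempt and no reset: what is moved stays moved. The work goes in short steps, Python scripts to look and compute and a tool call to move; the robot and the scene stay as the last step left them, time stands still between calls to the robot, and variables do not carry over. Pictures are saved under pics/ and viewed, at most 14 in all, crops included, and the job is handed in when it is done.

Besides the shell and the picture viewer there is one more tool, called after "Call:" as name(argument=value, ...) on one line, values as JSON. step_arm: Moves the arm, as the interface text tells. Its arguments: {"type":"object","properties":{"deltas":{"type":"array"},"squeeze":{"type":"number"}},"required":["deltas"]}

```bash
mkdir -p pics; cat > h.py <<'E'
import numpy as np, cv2
from scipy.spatial.transform import Rotation as R
from bench import readout, cams, r
def snap(n,f):
    c=cams.camera(n); cv2.imwrite('pics/'+f,c['img'][:,:,::-1]); return c
def ray(c,u,v):
    d=np.array([(u-c['cx'])/c['fx'],-(v-c['cy'])/c['fy'],-1.]); return np.array(c['origin']),np.array(c['rotation'])@d
def plane(c,u,v,z):
    o,d=ray(c,u,v); return (o+d*(z-o[2])/d[2])[:2]
def proj(c,p):
    q=np.array(c['rotation']).T@(np.array(p)-c['origin']); return c['cx']+c['fx']*q[0]/-q[2], c['cy']-c['fy']*q[1]/-q[2]
E
python3 - <<'E'
from h import *
import pickle
for n in ('scene','side','wrist'):
    c=snap(n,n+'0.png'); pickle.dump(c,open(n+'0.pkl','wb'))
    print(n,{k:(np.round(v,3).tolist()) for k,v in c.items() if k!='img'})
print(readout.read_state())
E
```

```text
scene {'fx': 549.563, 'fy': 549.563, 'cx': 322.341, 'cy': 238.187, 'origin': [1.03, -0.546, 1.064], 'rotation': [0.3, 0.12, 0.336, 0.885]}
side {'fx': 501.915, 'fy': 501.915, 'cx': 321.583, 'cy': 242.162, 'origin': [0.005, 0.897, 1.132], 'rotation': [-0.105, 0.378, 0.885, -0.252]}
wrist {'fx': 371.648, 'fy': 371.648, 'cx': 324.393, 'cy': 237.299, 'T_tool_cam': [[-0.001, 0.966, 0.26, 0.071], [1.0, 0.0, 0.001, 0.0], [0.001, 0.26, -0.966, -0.139], [0.0, 0.0, 0.0, 1.0]]}
{'time': 0.15, 'joint_positions': array([ 1.30642657,  0.33273962, -0.06471195,  1.46073084,  0.02162033,
        1.34991176, -0.08849935]), 'joint_vel': array([ 5.92557083e-04,  9.38115776e-05,  3.83563362e-04, -1.42399880e-03,
       -6.62345466e-04,  1.72572917e-03,  8.22246452e-04]), 'joint_torque': array([ 6.23731466e-04, -6.23631763e+01,  2.47367774e-02, -3.90141177e+01,
       -6.11918396e-02,  3.72847833e-02,  8.99241786e-05]), 'ee_pos': array([ 0.14957565, -0.60656303,  0.24393705]), 'eef_rot': array([ 9.92700181e-01,  1.20607012e-01, -9.68930830e-05, -5.38055331e-04]), 'ft_force': array([ 0.87399062, -0.18836766,  0.47491226]), 'torque': array([-0.0320896 ,  0.01658651,  0.02192804]), 'grip_force': 0.0, 'width': 0.08656905100501637}
```

View pics/scene0.png

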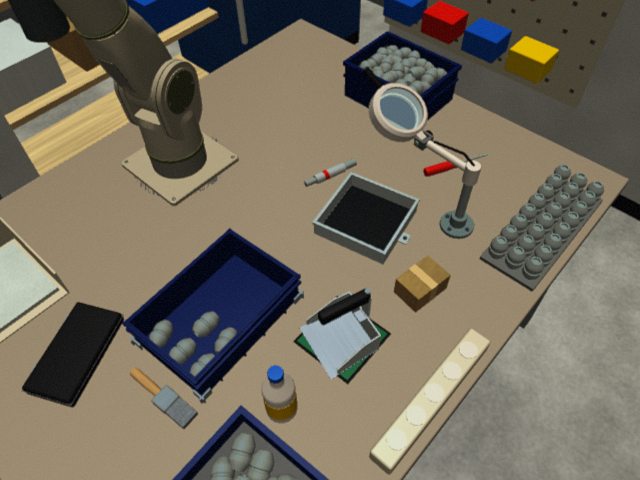

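View pics/side0.png

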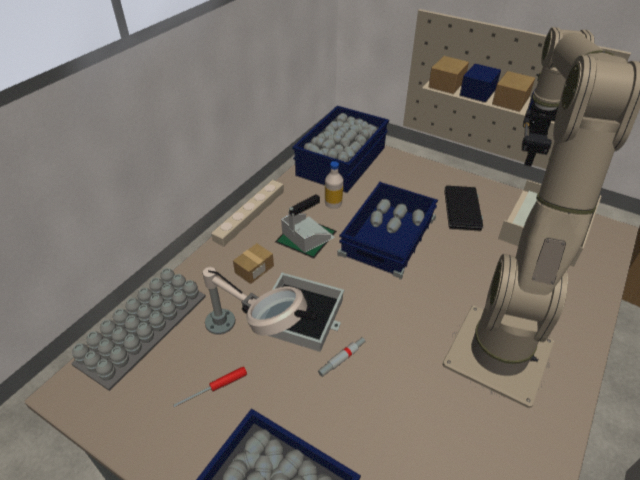

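The scene view shows the bin around (215,310), the scoop on its green mat at (343,335), the tray at (367,215) and the lens at (400,112), tilted. There are five fittings in the bin. The `rotation` field is a quaternion.

```bash
sed -i "s/np.array(c\['rotation'\])/R.from_quat(c['rotation']).as_matrix()/g" h.py
python3 - <<'E'
from h import *
import pickle
s=pickle.load(open('scene0.pkl','rb'));d=pickle.load(open('side0.pkl','rb'))
cv2.imwrite('pics/crop1.png',cv2.resize(s['img'][165:405,110:430,::-1],(800,600),interpolation=cv2.INTER_CUBIC))
cv2.imwrite('pics/crop2.png',cv2.resize(d['img'][155:365,190:470,::-1],(800,600),interpolation=cv2.INTER_CUBIC))
print('bin rim scene',[plane(s,u,v,.09).round(3).tolist() for u,v in((231,232),(300,278),(203,388),(126,325))])
print('tray rim',[plane(s,u,v,.045).round(3).tolist() for u,v in((353,175),(419,208),(383,258),(314,217))])
print('stand',plane(s,457,225,.012),plane(d,220,321,.012))
print('fits',[plane(s,u,v,.03).round(3).tolist() for u,v in((161,332),(205,324),(182,350),(225,340),(203,365))])
print('fits',[plane(d,u,v,.03).round(3).tolist() for u,v in((383,206),(376,218),(400,211),(394,226),(418,217))])
E
```

```text
bin rim scene [[0.352, -0.115], [0.555, -0.102], [0.587, -0.399], [0.37, -0.415]]
tray rim [[0.418, 0.24], [0.611, 0.26], [0.637, 0.083], [0.437, 0.07]]
stand [0.6994559  0.30279785] [0.68694018 0.31499401]
fits [[0.399, -0.368], [0.454, -0.294], [0.465, -0.365], [0.514, -0.291], [0.523, -0.358]]
fits [[0.519, -0.351], [0.511, -0.282], [0.458, -0.358], [0.442, -0.278], [0.394, -0.362]]
```

View pics/crop1.png

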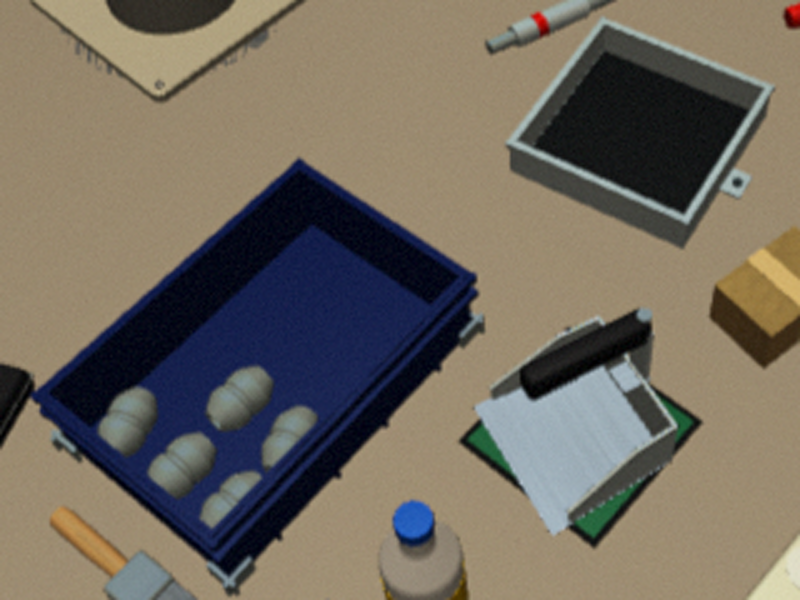

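View pics/crop2.png

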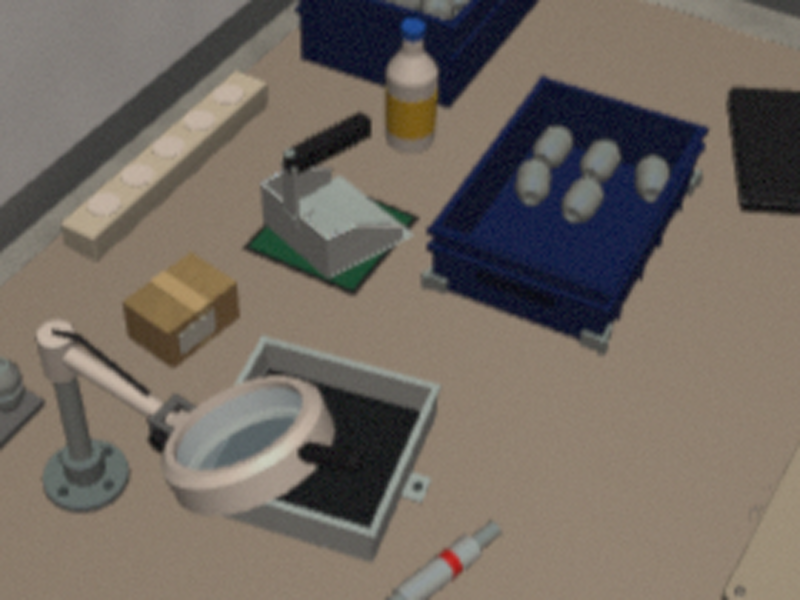

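Crop 1 shows the bin rim corners at (300,162), (475,280), (220,552) and (38,398), and the scoop's mouth pointing lower-left with its grip running (527,383)–(645,318). Crop 2 shows the same objects with the lens hanging over the tray's +y side and the tilted head's handle at (330,455).

```bash
cat >> h.py <<'E'
def tri(a,pa,b,pb):
    (o1,d1),(o2,d2)=ray(a,*pa),ray(b,*pb); d1/=np.linalg.norm(d1); d2/=np.linalg.norm(d2)
    t=np.linalg.lstsq(np.c_[d1,-d2],o2-o1,rcond=None)[0]; p,q=o1+t[0]*d1,o2+t[1]*d2
    return ((p+q)/2).round(4).tolist(), round(float(np.linalg.norm(p-q)),4)
E
python3 - <<'E'
from h import *
import pickle
s=pickle.load(open('scene0.pkl','rb'));d=pickle.load(open('side0.pkl','rb'))
A=lambda u,v:(110+u/2.5,165+v/2.5); B=lambda u,v:(190+u/2.857,155+v/2.857)
print('bin S',[plane(s,*A(*p),.09).round(3).tolist() for p in((300,162),(475,280),(220,552),(38,398))])
print('bin D',[plane(d,*B(*p),.09).round(3).tolist() for p in((545,80),(705,130),(615,308),(432,232))])
print('tray S',[plane(s,*A(*p),.045).round(3).tolist() for p in((606,22),(771,90),(688,220),(511,145))])
print('tray D',[plane(d,*B(*p),.045).round(3).tolist() for p in((265,342),(438,386),(374,547))])
print('mat S',[plane(s,*A(*p),.003).round(3).tolist() for p in((700,422),(594,545),(462,440))])
print('mat D',[plane(d,*B(*p),.003).round(3).tolist() for p in((248,245),(355,290),(417,214))])
print('handle front top',tri(s,A(532,383),d,B(364,128)),'rear top',tri(s,A(645,315),d,B(290,158)))
print('lip S',[plane(s,*A(*p),.004).round(3).tolist() for p in((478,408),(556,532))])
print('lens',tri(s,(400,111),d,B(248,440)),'handle end',tri(s,(371,75),d,B(352,464)))
print('hinge',tri(s,(420,138),d,B(170,425)),'posttop',tri(s,(472,172),d,B(58,335)))
for n,S,D in(('fitA',(129,422),(653,177)),('B',(240,398),(583,199)),('C',(183,464),(601,161)),('D',(290,435),(534,181)),('E',(232,499),(554,146))): print(n,tri(s,A(*S),d,B(*D)))
print('bottle top',tri(s,A(414,510),d,B(413,25)), 'box',plane(s,422,272,.055),'gauge',plane(s,330,172,.013))
E
```

```text
bin S [[0.345, -0.112], [0.553, -0.1], [0.577, -0.403], [0.367, -0.415]]
bin D [[0.553, -0.39], [0.354, -0.403], [0.322, -0.087], [0.535, -0.087]]
tray S [[0.414, 0.242], [0.596, 0.278], [0.632, 0.098], [0.45, 0.056]]
tray D [[0.62, 0.105], [0.44, 0.062], [0.394, 0.258]]
mat S [[0.756, -0.039], [0.759, -0.184], [0.614, -0.187]]
mat D [[0.746, -0.039], [0.604, -0.043], [0.609, -0.186]]
handle front top ([0.6674, -0.1584, 0.1257], 0.0046) rear top ([0.6989, -0.0592, 0.1392], 0.0046)
lip S [[0.604, -0.156], [0.729, -0.197]]
lens ([0.4721, 0.3321, 0.2247], 0.0068) handle end ([0.3705, 0.3412, 0.2723], 0.0125)
hinge ([0.5483, 0.3274, 0.1892], 0.0092) posttop ([0.6975, 0.3038, 0.1941], 0.0015)
fitA ([0.3963, -0.3698, 0.0223], 0.0044)
B ([0.4496, -0.2917, 0.0216], 0.0035)
C ([0.4612, -0.3642, 0.022], 0.0042)
D ([0.5106, -0.2873, 0.0248], 0.0017)
E ([0.5189, -0.3574, 0.0253], 0.0008)
bottle top ([0.6903, -0.305, 0.1688], 0.0021) box [0.72923781 0.10410746] gauge [0.34514765 0.23281636]
```

```bash
cat >> h.py <<'E'
def Rt(yaw,pitch=0):   # tool rotation for scoop mouth yaw (deg), pitch>0 = mouth up
    return R.from_euler('z',yaw,degrees=True)*R.from_euler('y',-pitch,degrees=True)*R.from_matrix(np.diag([-1.,1,-1]))
def go(pos,rot,frm=None):  # row for target tool pose from current (or frm=(pos,R))
    s=readout.read_state(); p,q=frm or (s['ee_pos'],R.from_quat(s['eef_rot']))
    rv=(q.inv()*rot).as_rotvec(); t=q.inv().apply(np.array(pos)-p)
    print('row',rv.round(3).tolist(),t.round(4).tolist(),'n>=',max(np.linalg.norm(rv)/.187,np.linalg.norm(t)/.0625).round(1)); return (np.array(pos),rot)
E
python3 - <<'E'
from h import *
go([.684,-.113,.30],Rt(252))
E
```

```text
row [-0.001, -0.0, -1.015] [0.6371, -0.3513, -0.0557] n>= 11.7
```

Call:
step_arm(deltas=[[[0, 0, -1.015, 0.637, -0.351, -0.056, 100], [0, 0, -1.015, 0.637, -0.351, -0.056, 100], [0, 0, -1.015, 0.637, -0.351, -0.056, 100], [0, 0, -1.015, 0.637, -0.351, -0.056, 100], [0, 0, -1.015, 0.637, -0.351, -0.056, 100], [0, 0, -1.015, 0.637, -0.351, -0.056, 100], [0, 0, -1.015, 0.637, -0.351, -0.056, 100], [0, 0, -1.015, 0.637, -0.351, -0.056, 100], [0, 0, -1.015, 0.637, -0.351, -0.056, 100], [0, 0, -1.015, 0.637, -0.351, -0.056, 100], [0, 0, -1.015, 0.637, -0.351, -0.056, 100], [0, 0, -1.015, 0.637, -0.351, -0.056, 100], [0, 0, -1.015, 0.637, -0.351, -0.056, 100], [0, 0, -1.015, 0.637, -0.351, -0.056, 100], [0, 0, -1.015, 0.637, -0.351, -0.056, 100], [0, 0, -1.015, 0.637, -0.351, -0.056, 100]]], squeeze=60)

```text
time: 2.15
ee_pos: [0.6836, -0.1147, 0.3009]
eef_rot: [0.809, 0.587, -0.0, 0.0]
ft_force: [0.2, -0.8, 0.4]
width: 0.087
grip_force: 0.0
```

```bash
cat >> h.py <<'E'
def wsnap(f):
    s=readout.read_state(); c=snap('wrist',f); c['p'],c['q']=s['ee_pos'],R.from_quat(s['eef_rot']); return c
def wray(c,u,v):
    x,y=u-c['cx'],v-c['cy']; rr=np.hypot(x,y)+1e-9; th=rr/c['fx']
    d=np.array([np.sin(th)*x/rr,-np.sin(th)*y/rr,-np.cos(th)]); T=np.array(c['T_tool_cam'])
    return c['p']+c['q'].apply(T[:3,3]), c['q'].apply(T[:3,:3]@d)
def wplane(c,u,v,z):
    o,d=wray(c,u,v); return (o+d*(z-o[2])/d[2])[:2].round(4)
E
python3 - <<'E'
from h import *
import pickle
c=wsnap('w1.png'); pickle.dump(c,open('w1.pkl','wb')); s=readout.read_state(); print(s['time'],s['ee_pos'],s['joint_positions'].round(3))
E
```

```text
2.2 [ 0.68369899 -0.11454312  0.3008659 ] [ 0.44   0.523 -0.545  1.134  0.262  1.55  -0.364]
```

View pics/w1.png

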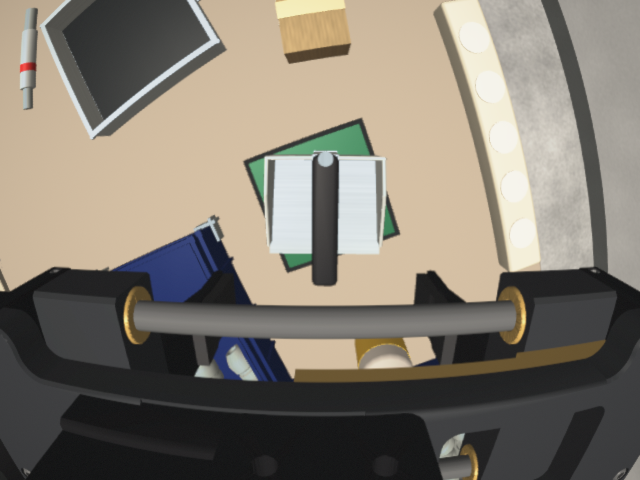

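The scoop is aligned with the tool: the grip runs from (325,153) to (325,284), and the mat and tray are both clearly visible.

```bash
python3 - <<'E'
from h import *
import pickle
c=pickle.load(open('w1.pkl','rb'))
print('handle',wplane(c,325,153,.144),wplane(c,325,284,.144))
print('mat',[wplane(c,u,v,.003).tolist() for u,v in((246,163),(361,120),(399,233),(288,271))])
print('tray',[wplane(c,u,v,.045).tolist() for u,v in((42,23),(93,137),(222,43))])
print('bin corner', wplane(c,212,228,.09))
E
```

```text
handle [ 0.703  -0.0579] [ 0.6686 -0.163 ]
mat [[0.6092, -0.0436], [0.7537, -0.0385], [0.7583, -0.1828], [0.6122, -0.1869]]
tray [[0.409, 0.2468], [0.4469, 0.0569], [0.6354, 0.0918]]
bin corner [ 0.5728 -0.0931]
```

```bash
python3 - <<'E'
from h import *
go([.686,-.110,.135],Rt(252))
E
```

```text
row [0.0, 0.0, -0.001] [0.0051, 0.0007, 0.1659] n>= 2.7
```

Call:
step_arm(deltas=[[[0, 0, 0, 0.005, 0.001, 0.05, 100], [0, 0, 0, 0.005, 0.001, 0.1, 100], [0, 0, 0, 0.005, 0.001, 0.14, 100], [0, 0, 0, 0.005, 0.001, 0.166, 100], [0, 0, 0, 0.005, 0.001, 0.166, 100], [0, 0, 0, 0.005, 0.001, 0.166, 0], [0, 0, 0, 0.005, 0.001, 0.166, 0], [0, 0, 0, 0.005, 0.001, 0.166, 0], [0, 0, 0, 0.005, 0.001, 0.166, 0], [0, 0, 0, 0.005, 0.001, 0.166, 0], [0, 0, 0, 0.005, 0.001, 0.166, 0], [0, 0, 0, 0.005, 0.001, 0.166, 0], [0, 0, 0, 0.005, 0.001, 0.166, 0]]], squeeze=60)

```text
time: 3.82
ee_pos: [0.6864, -0.1092, 0.1344]
eef_rot: [0.809, 0.588, -0.0, -0.0]
ft_force: [-1.4, -1.1, -0.0]
width: 0.0213
grip_force: 60.0
```

```bash
cat >> h.py <<'E'
BC,BY=np.array([.4605,-.2575]),4.
def b2w(x,y,z): return np.r_[BC+R.from_euler('z',BY,degrees=True).as_matrix()[:2,:2]@[x,y],z]
def sc(pt,piv,yaw,pitch=0,frm=None): # put scoop-frame point piv at world pt
    q=Rt(yaw,pitch); S=q*R.from_matrix(np.diag([-1.,1,-1])); return go(np.array(pt)+S.apply(np.array([-.005,0,.1314])-np.array(piv)),q,frm)
E
python3 - <<'E'
from h import *
a=go([.686,-.110,.28],Rt(252)); b=sc(b2w(.021,.072,.115),[0,0,0],274); print(b[0])
E
```

```text
row [-0.0, 0.0, 0.0] [-0.001, -0.0002, -0.1456] n>= 2.3
row [-0.0, 0.0, -0.384] [-0.1316, -0.1785, -0.1119] n>= 4.0
[ 0.4760776  -0.17922268  0.2464    ]
```

Call:
step_arm(deltas=[[[0, 0, 0, 0, 0, -0.04, 0], [0, 0, 0, 0, 0, -0.09, 0], [0, 0, 0, 0, 0, -0.14, 0], [0, 0, -0.1, -0.03, -0.04, -0.14, 0], [0, 0, -0.2, -0.06, -0.08, -0.13, 0], [0, 0, -0.3, -0.1, -0.13, -0.12, 0], [0, 0, -0.384, -0.132, -0.178, -0.112, 0], [0, 0, -0.384, -0.132, -0.178, -0.112, 0], [0, 0, -0.384, -0.132, -0.178, -0.112, 0], [0, 0, -0.384, -0.132, -0.178, -0.112, 0]]])

```text
time: 5.08
ee_pos: [0.4777, -0.1789, 0.2468]
eef_rot: [0.681, 0.732, 0.001, 0.0]
ft_force: [0.4, -0.3, -2.6]
width: 0.0212
grip_force: 60.0
```

```bash
python3 - <<'E'
from h import *
import pickle
c=snap('scene','s2.png'); pickle.dump(c,open('s2.pkl','wb')); d=snap('side','d2.png'); pickle.dump(d,open('d2.pkl','wb'))
a=cv2.resize(c['img'][190:420,90:350],(452,400)); b=cv2.resize(d['img'][150:290,320:440],(343,400))
cv2.imwrite('pics/v2.png',np.hstack([a,b])[:,:,::-1])
E
```

```text
(no output)
```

View pics/v2.png

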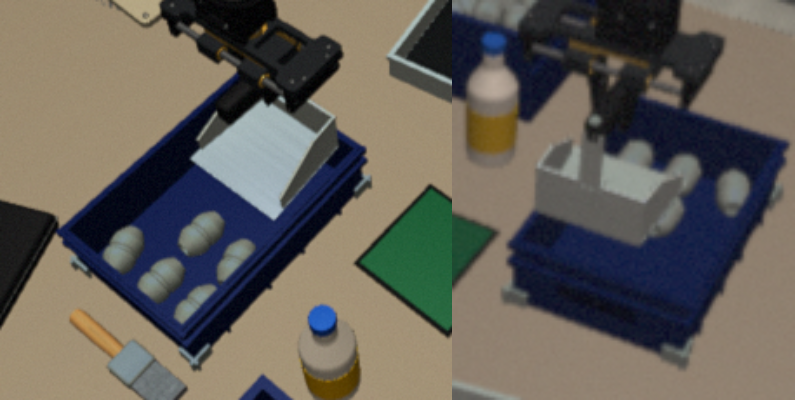

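The fittings haven't moved and the scoop is level in the grip, with lip corners at (193,157) and (277,215) in this view, over the bin's empty half. Next I'll check the lip in bin coordinates.

```bash
python3 - <<'E'
from h import *
import pickle
c=pickle.load(open('s2.pkl','rb')); f=lambda u,v:(90+u/1.738,190+v/1.738)
M=R.from_euler('z',BY,degrees=True).as_matrix()[:2,:2]
for n,p,z in(('lipL',(193,157),.1165),('lipR',(277,215),.1165),('A',(124,250),.022),('B',(202,233),.022),('C',(162,281),.022),('D',(237,260),.022),('E',(196,306),.022)):
    w=plane(c,*f(*p),z); print(n,w.round(3),(M.T@(w-BC)).round(3))
# bin corners
for p in((262,68),(368,152),(193,352),(60,235)): 
    w=plane(c,*f(*p),.09); print(w.round(3),(M.T@(w-BC)).round(3))
sc(b2w(.021,.072,.0055),[0,0,0],274)
E
```

```text
lipL [ 0.418 -0.254] [-0.042  0.007]
lipR [ 0.55  -0.242] [0.091 0.009]
A [ 0.398 -0.369] [-0.07  -0.107]
B [ 0.452 -0.29 ] [-0.011 -0.032]
C [ 0.465 -0.365] [-0.003 -0.107]
D [ 0.512 -0.287] [ 0.049 -0.033]
E [ 0.52  -0.359] [ 0.052 -0.105]
[ 0.362 -0.094] [-0.087  0.17 ]
[ 0.556 -0.099] [0.107 0.152]
[ 0.591 -0.407] [ 0.12  -0.159]
[ 0.368 -0.418] [-0.103 -0.153]
row [0.001, -0.001, 0.002] [-0.0003, -0.0015, 0.1097] n>= 1.8
```

Call:
step_arm(deltas=[[[0, 0, 0, -0.001, -0.005, 0.03, 0], [0, 0, 0, -0.001, -0.005, 0.06, 0], [0, 0, 0, -0.001, -0.005, 0.09, 0], [0, 0, 0, -0.001, -0.005, 0.105, 0], [0, 0, 0, -0.001, -0.005, 0.11, 0], [0, 0, 0, -0.001, -0.005, 0.11, 0]]])

```text
time: 5.92
ee_pos: [0.4722, -0.181, 0.1373]
eef_rot: [0.682, 0.731, 0.0, 0.0]
ft_force: [-0.8, 0.8, -2.1]
width: 0.0213
grip_force: 59.8
```

Call:
step_arm(deltas=[[[0, 0, 0, 0, 0, 0.001, 0], [0, 0, 0, -0.012, 0, 0.001, 0], [0, 0, 0, -0.024, 0, 0.001, 0], [0, 0, 0, -0.036, 0, 0.001, 0], [0, 0, 0, -0.048, 0, 0.001, 0], [0, 0, 0, -0.06, 0, 0.001, 0], [0, 0, 0, -0.072, 0, 0.001, 0], [0, 0, 0, -0.084, 0, 0.001, 0], [0, 0, 0, -0.096, 0, 0.001, 0], [0, 0, 0, -0.106, 0, 0.001, 0], [0, 0, 0, -0.116, 0, 0.001, 0], [0, 0, 0, -0.125, 0, 0.001, 0], [0, 0, 0, -0.125, 0, 0.001, 0]]])

```text
time: 7.55
ee_pos: [0.4802, -0.3074, 0.1356]
eef_rot: [0.682, 0.731, -0.0, 0.001]
ft_force: [0.0, 0.7, -7.8]
width: 0.0216
grip_force: 60.0
```

```bash
cat > v.py <<'E'
from h import *
import sys,pickle
c=snap('scene','s_.png'); d=snap('side','d_.png'); pickle.dump(c,open('s.pkl','wb')); pickle.dump(d,open('d.pkl','wb'))
a=cv2.resize(c['img'][210:400,110:310],(421,400),interpolation=cv2.INTER_CUBIC); b=cv2.resize(d['img'][170:280,325:440],(379,363),interpolation=cv2.INTER_CUBIC)
b=cv2.copyMakeBorder(b,0,37,0,0,cv2.BORDER_CONSTANT)
cv2.imwrite('pics/'+sys.argv[1],np.hstack([a,b])[:,:,::-1])
E
python3 v.py v3.png
```

```text
(no output)
```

View pics/v3.png

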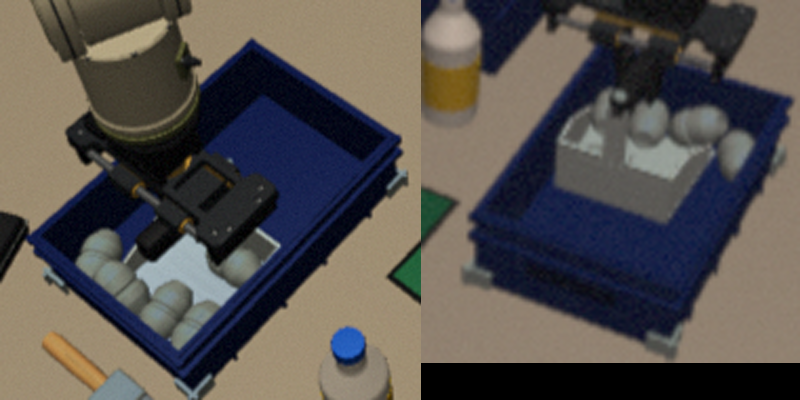

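The bowl holds one fitting at (237,265), and four more lie ahead of the lip along the bin's -y wall. I'll push on toward the wall.

Call:
step_arm(deltas=[[[0, 0, 0, -0.006, 0, 0, 0], [0, 0, 0, -0.011, 0, 0, 0], [0, 0, 0, -0.016, 0, 0, 0], [0, 0, 0, -0.02, 0, 0, 0], [0, 0, 0, -0.02, 0, 0, 0]]])

```text
time: 8.28
ee_pos: [0.4816, -0.3256, 0.1354]
eef_rot: [0.682, 0.731, 0.0, -0.0]
ft_force: [-0.1, 2.2, -8.6]
width: 0.0216
grip_force: 60.0
```

```bash
python3 v.py v4.png
```

```text
(no output)
```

View pics/v4.png

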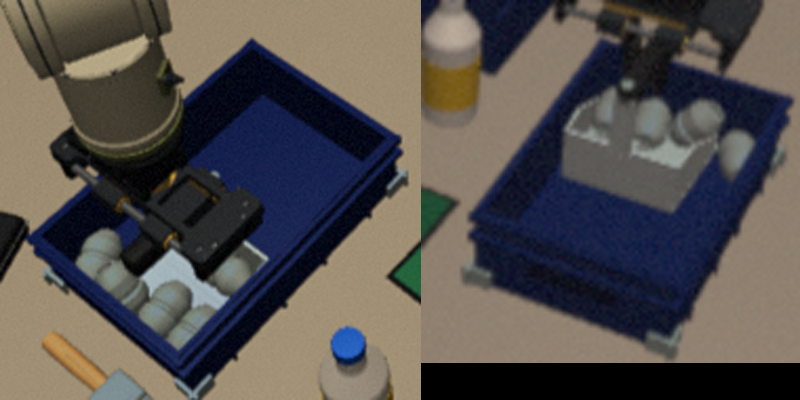

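All four remaining fittings except the one at (100,250) are on the scoop, with that one outside its left wall. I'll tilt the mouth up and lift.

```bash
python3 - <<'E'
from h import *
s=readout.read_state(); M=R.from_euler('z',BY,degrees=True).as_matrix()[:2,:2]
t=M.T@(s['ee_pos'][:2]-BC); x,y=t[0],t[1]-.005; lip=y-.062; print(x,y,lip)
for ph in (6,12,18,24): sc(b2w(x,lip+.001+.124*np.cos(np.radians(ph)),.0055),[-.062,0,0],274,ph)
sc(b2w(x,lip+.04+.113,.125),[-.062,0,0],274,24)
E
```

```text
0.016363846755081114 -0.07431235146474371 -0.13631235146474371
row [-0.0, -0.105, 0.0] [0.0144, 0.0, -0.0067] n>= 0.6
row [-0.0, -0.21, 0.0] [0.0269, 0.0, -0.0105] n>= 1.1
row [-0.0, -0.314, 0.0] [0.0383, 0.0, -0.0127] n>= 1.7
row [-0.0, -0.419, 0.0] [0.0487, 0.0, -0.0133] n>= 2.2
row [-0.0, -0.419, 0.0] [0.0874, -0.0, -0.1328] n>= 2.5
```

Call:
step_arm(deltas=[[[0, -0.05, 0, 0.007, 0, -0.004, 0], [0, -0.105, 0, 0.014, 0, -0.007, 0], [0, -0.16, 0, 0.021, 0, -0.009, 0], [0, -0.21, 0, 0.027, 0, -0.011, 0], [0, -0.26, 0, 0.033, 0, -0.012, 0], [0, -0.315, 0, 0.039, 0, -0.013, 0], [0, -0.37, 0, 0.044, 0, -0.014, 0], [0, -0.42, 0, 0.05, 0, -0.015, 0], [0, -0.42, 0, 0.06, 0, -0.03, 0], [0, -0.42, 0, 0.07, 0, -0.06, 0], [0, -0.42, 0, 0.08, 0, -0.09, 0], [0, -0.42, 0, 0.087, 0, -0.12, 0], [0, -0.42, 0, 0.087, 0, -0.145, 0], [0, -0.42, 0, 0.087, 0, -0.145, 0]]])

```text
time: 10.12
ee_pos: [0.4768, -0.2389, 0.2836]
eef_rot: [0.667, 0.715, -0.141, 0.155]
ft_force: [0.3, -0.3, -7.9]
width: 0.0214
grip_force: 60.0
```

```bash
python3 v.py v5.png
```

```text
(no output)
```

View pics/v5.png

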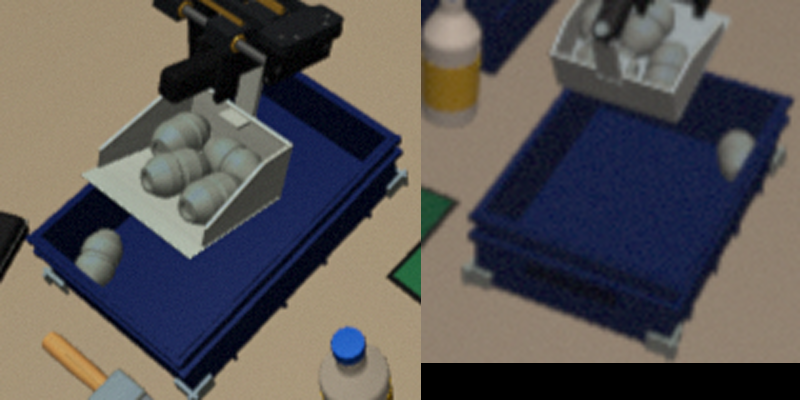

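Four fittings lie securely in the tilted scoop and one remains in the bin's -x/-y corner at (100,255). Before choosing a dump direction I'll fit a simple arm model to check reach.

```bash
cat > kin.py <<'E'
from h import *
import itertools
s=readout.read_state()
D=[([1.30642657,.33273962,-.06471195,1.46073084,.02162033,1.34991176,-.08849935],[.14957565,-.60656303,.24393705],[.99270018,.12060701,-9.7e-5,-5.4e-4]),
(list(s['joint_positions']),list(s['ee_pos']),list(s['eef_rot']))]
ax='zyzyzyz'
def chain(q,sg):
    T=R.identity(); out=[]
    for i in range(7):
        T=T*R.from_euler(ax[i],sg[i]*q[i]); out.append(T)
    return out
if __name__=='__main__':
    best=[]
    for sg in itertools.product([1,-1],repeat=7):
        if sg[1]<0: continue
        C=[chain(q,sg) for q,_,_ in D]; F=[c[-1].inv()*R.from_quat(e) for c,(_,_,e) in zip(C,D)]
        best.append(((F[0].inv()*F[1]).magnitude(),sg,F[0].as_matrix().round(3).tolist(),C))
    best.sort(key=lambda b:b[0])
    for b in best[:3]: print(b[0],b[1],b[2])
    C=best[0][3]; Am=[];bb=[]
    for c,(q,p,e) in zip(C,D):
        z=[np.array([0,0,1.])]+[c[i].apply([0,0,1]) for i in (1,3,5)]
        Am.append(np.array(z).T); bb.append(p)
    sol=np.linalg.lstsq(np.vstack(Am),np.hstack(bb),rcond=None); print(sol[0],np.vstack(Am)@sol[0]-np.hstack(bb))
    print(np.round(s['joint_positions'],3))
E
python3 kin.py
```

```text
3.898068777689988e-06 (-1, 1, -1, 1, -1, 1, -1) [[-0.0, -1.0, 0.0], [1.0, -0.0, 0.0], [-0.0, 0.0, 1.0]]
0.19432929802727625 (-1, 1, -1, 1, -1, -1, 1) [[-0.008, 0.905, 0.426], [0.999, -0.008, 0.038], [0.038, 0.426, -0.904]]
0.3010778527073579 (-1, 1, -1, 1, -1, 1, 1) [[-0.176, -0.984, 0.0], [0.984, -0.176, 0.0], [-0.0, 0.0, 1.0]]
[0.27559793 0.52215643 0.4660346  0.42918113] [ 0.04229513  0.01235795 -0.006605   -0.0016743   0.0012899   0.006605  ]
[ 0.684  0.034 -0.564  1.799  0.453  1.261  0.062]
```

```bash
cat > ik.py <<'E'
from kin import *
from scipy.optimize import least_squares
D.append(([.44,.523,-.545,1.134,.262,1.55,-.364],[.68369899,-.11454312,.3008659],None))
sg=(-1,1,-1,1,-1,1,-1); F=R.from_matrix([[0,-1,0],[1,0,0],[0,0,1.]])
def cols(c): 
    return np.array([[0,0,1.]]+[c[i].apply([0,0,1]) for i in (1,3,5)]+[c[i].apply([1,0,0]) for i in (0,1,3)]).T
A=np.vstack([cols(chain(q,sg)) for q,_,_ in D]); b=np.hstack([p for _,p,_ in D])
L=np.linalg.lstsq(A,b,rcond=1e-6)[0]
lo=np.array([-2.6,-.5,-1.47,.16,-1.27,.06,-2.6])+.03; hi=np.array([2.6,2.12,1.34,2.42,4.41,2.06,2.6])-.03
def fk(q): c=chain(q,sg); return cols(c)@L, c[-1]*F, c
def ik(p,rot,q0):
    f=lambda q:(lambda k:np.r_[(k[0]-p)*10,(rot.inv()*k[1]).as_rotvec()*3,.01*(q-q0)])(fk(q))
    o=least_squares(f,np.clip(q0,lo,hi),bounds=(lo,hi)); k=fk(o.x); return o.x,np.linalg.norm(k[0]-p),(rot.inv()*k[1]).magnitude()
def scp(pt,piv,yaw,pitch):
    q=Rt(yaw,pitch); S=q*R.from_matrix(np.diag([-1.,1,-1])); return np.array(pt)+S.apply(np.array([-.005,0,.1314])-np.array(piv)),q
if __name__=='__main__':
    print(L.round(3),np.abs(A@L-b).max())
    q0=np.array(s['joint_positions'])
    for yaw in (198,210,225,240,255,274):
        q=q0
        for ph in (20,-15,-30,-45,-60,-70):
            q,e,a=ik(*scp([.535,.165,.10],[.062,0,0],yaw,ph),q); k=fk(q)
            print(yaw,ph,round(e,4),round(a,3),q.round(2).tolist())
E
python3 ik.py
```

```text
[0.321 0.297 0.314 0.096 0.25  0.016 0.18 ] 0.03524906325246627
198 20 0.0 0.0 [-0.18, 0.68, -0.24, 1.16, 0.12, 1.66, -1.66]
198 -15 0.0 0.0 [-0.11, 0.24, -0.36, 1.66, 0.14, 1.0, -1.77]
198 -30 0.0 0.0 [-0.12, 0.09, -0.37, 1.88, 0.18, 0.67, -1.85]
198 -45 0.0 0.0 [-0.2, -0.01, -0.23, 2.09, 0.28, 0.29, -1.93]
198 -60 0.0252 0.061 [-0.24, -0.16, -0.18, 2.26, 0.92, 0.09, -2.57]
198 -70 0.0585 0.119 [-0.25, -0.41, -0.19, 2.39, 0.89, 0.09, -2.57]
210 20 0.0 0.0 [-0.21, 0.68, -0.26, 1.17, 0.19, 1.66, -1.51]
210 -15 0.0 0.0 [-0.07, 0.26, -0.44, 1.65, 0.12, 1.0, -1.59]
210 -30 0.0 0.0 [-0.03, 0.12, -0.51, 1.85, 0.09, 0.67, -1.62]
210 -45 0.0 0.0 [-0.02, 0.04, -0.52, 2.04, 0.09, 0.28, -1.66]
210 -60 0.0245 0.07 [0.04, -0.06, -0.67, 2.16, 0.91, 0.09, -2.57]
210 -70 0.0631 0.131 [-0.04, -0.43, -0.71, 2.35, 0.68, 0.09, -2.57]
225 20 0.0 0.0 [-0.25, 0.66, -0.29, 1.21, 0.27, 1.63, -1.32]
225 -15 0.0 0.0 [-0.03, 0.29, -0.54, 1.63, 0.09, 1.01, -1.35]
225 -30 0.0 0.0 [0.08, 0.2, -0.67, 1.78, 0.0, 0.69, -1.33]
225 -45 0.0 0.0 [0.2, 0.2, -0.82, 1.91, -0.05, 0.33, -1.3]
225 -60 0.0146 0.054 [0.28, 0.24,
[... 495 characters left out ...]
8, -0.36, 1.37, 0.41, 1.52, -0.97]
255 -15 0.0 0.0 [0.06, 0.36, -0.71, 1.59, 0.07, 1.08, -0.88]
255 -30 0.0 0.0 [0.24, 0.39, -0.87, 1.64, -0.08, 0.86, -0.76]
255 -45 0.0 0.0 [0.41, 0.56, -1.03, 1.66, -0.19, 0.64, -0.55]
255 -60 0.0 0.0 [0.58, 0.91, -1.16, 1.64, -0.26, 0.49, -0.2]
255 -70 0.0 0.0 [0.67, 1.21, -1.21, 1.61, -0.29, 0.47, 0.1]
274 20 0.0 0.0 [-0.3, 0.51, -0.43, 1.5, 0.49, 1.42, -0.77]
274 -15 0.0 0.0 [0.1, 0.4, -0.8, 1.57, 0.07, 1.14, -0.59]
274 -30 0.0 0.0 [0.28, 0.49, -0.92, 1.56, -0.09, 1.02, -0.43]
274 -45 0.0 0.0 [0.43, 0.66, -1.02, 1.54, -0.23, 0.93, -0.22]
274 -60 0.0 0.0 [0.54, 0.9, -1.07, 1.5, -0.35, 0.91, 0.04]
274 -70 0.0 0.0 [0.6, 1.07, -1.07, 1.47, -0.42, 0.95, 0.22]
```

```bash
python3 - <<'E'
from h import *
s=readout.read_state(); print(s['ee_pos'])
q=R.from_quat(s['eef_rot'])
print('up',q.inv().apply([0,0,.06]).round(3))
for lam,yaw,xy in((.25,259,None),(.5,245,None),(.75,230,None),(1,215,None)):
    S=Rt(yaw,22)*R.from_matrix(np.diag([-1.,1,-1])); end=np.array([.55,.178,.17])+(Rt(215,22)*R.from_matrix(np.diag([-1.,1,-1]))).apply([-.067,0,.1314])
    p=s['ee_pos']*(1-lam)+end*lam; p[2]=.345 if lam<1 else end[2]; print(p.round(3)); go(p,Rt(yaw,22))
E
```

```text
[ 0.47539906 -0.23883588  0.2803135 ]
up [-0.024  0.    -0.055]
[ 0.517 -0.119  0.345]
row [0.102, 0.035, 0.241] [0.0805, 0.0497, -0.1067] n>= 2.3
[0.558 0.002 0.345]
row [0.198, 0.035, 0.466] [0.1874, 0.0994, -0.1543] n>= 4.2
[0.6   0.122 0.345]
row [0.3, 0.034, 0.707] [0.2943, 0.1492, -0.202] n>= 6.2
[0.641 0.242 0.267]
row [0.403, 0.032, 0.948] [0.433, 0.1989, -0.1781] n>= 8.1
```

```bash
python3 - <<'E'
from h import *
s=readout.read_state()
Q=lambda y,p:Rt(y,p)*R.from_matrix(np.diag([-1.,1,-1]))
end=np.array([.46,.12,.15])+Q(215,14).apply([-.067,0,.1314]); print(end)
for lam,yaw in((.2,262),(.4,250),(.6,238),(.8,227),(1,215)):
    p=s['ee_pos']*(1-lam)+end*lam; p[2]=.32 if lam<1 else end[2]; go(p,Rt(yaw,24-10*lam))
F=(end,Rt(215,14)); print('tilt, relative to end')
for ph,lip in((0,(.49,.14,.11)),(-12,(.52,.16,.085)),(-25,(.545,.175,.065)),(-35,(.55,.178,.058)),(-45,(.55,.178,.055)),(-55,(.55,.178,.055))): sc(lip,[.062,0,0],215,ph,F)
E
```

```text
[0.53929257 0.17552125 0.26128809]
row [0.082, 0.035, 0.193] [0.0585, 0.0185, -0.0695] n>= 1.5
row [0.157, 0.069, 0.388] [0.1332, 0.037, -0.1028] n>= 2.8
row [0.225, 0.102, 0.587] [0.2079, 0.0556, -0.1361] n>= 4.1
row [0.281, 0.132, 0.771] [0.2826, 0.0741, -0.1694] n>= 5.4
row [0.336, 0.159, 0.975] [0.3812, 0.0926, -0.1491] n>= 6.7
tilt, relative to end
row [0.0, 0.244, 0.0] [0.0109, 0.0008, 0.0178] n>= 1.3
row [0.0, 0.454, 0.0] [0.0213, 0.0016, 0.0296] n>= 2.4
row [0.0, 0.681, -0.0] [0.0211, 0.0037, 0.0451] n>= 3.6
row [0.0, 0.855, 0.0] [0.0039, 0.0041, 0.058] n>= 4.6
row [0.0, 1.03, -0.0] [-0.0183, 0.0041, 0.0726] n>= 5.5
row [-0.0, 1.204, 0.0] [-0.0389, 0.0041, 0.0881] n>= 6.4
```

Call:
step_arm(deltas=[[[0.04, 0.02, 0.1, 0.03, 0.009, -0.035, 0], [0.082, 0.035, 0.193, 0.058, 0.018, -0.07, 0], [0.12, 0.05, 0.29, 0.095, 0.028, -0.086, 0], [0.157, 0.069, 0.388, 0.133, 0.037, -0.103, 0], [0.19, 0.085, 0.487, 0.17, 0.046, -0.12, 0], [0.225, 0.102, 0.587, 0.208, 0.056, -0.136, 0], [0.253, 0.117, 0.68, 0.245, 0.065, -0.153, 0], [0.281, 0.132, 0.771, 0.283, 0.074, -0.169, 0], [0.308, 0.145, 0.873, 0.332, 0.083, -0.16, 0], [0.336, 0.159, 0.975, 0.381, 0.093, -0.149, 0], [0.336, 0.159, 0.975, 0.381, 0.093, -0.149, 0], [0.336, 0.159, 0.975, 0.381, 0.093, -0.149, 0]]])

```text
time: 11.72
ee_pos: [0.5401, 0.1746, 0.2603]
eef_rot: [0.947, 0.298, -0.117, 0.037]
ft_force: [-0.8, 0.0, -6.5]
width: 0.0214
grip_force: 59.9
```

```bash
cat > v2.py <<'E'
from h import *
import sys,pickle
c=snap('scene','s_.png'); d=snap('side','d_.png'); pickle.dump(c,open('s.pkl','wb')); pickle.dump(d,open('d.pkl','wb'))
a=cv2.resize(c['img'][70:290,270:480],(382,400),interpolation=cv2.INTER_CUBIC); b=cv2.resize(d['img'][210:390,190:380],(418,396),interpolation=cv2.INTER_CUBIC)
b=cv2.copyMakeBorder(b,0,4,0,0,cv2.BORDER_CONSTANT)
cv2.imwrite('pics/'+sys.argv[1],np.hstack([a,b])[:,:,::-1])
E
python3 v2.py t1.png; python3 - <<'E'
from h import *
s=readout.read_state(); print(s['ee_pos'],s['ft_force'].round(1),s['joint_positions'].round(2),(Rt(215,14).inv()*R.from_quat(s['eef_rot'])).magnitude())
E
```

```text
[0.54032565 0.17423845 0.26132804] [-0.2 -0.4 -6.8] [ 0.09  0.46 -0.71  1.36  0.3   1.67 -1.58] 0.002023833880096025
```

View pics/t1.png

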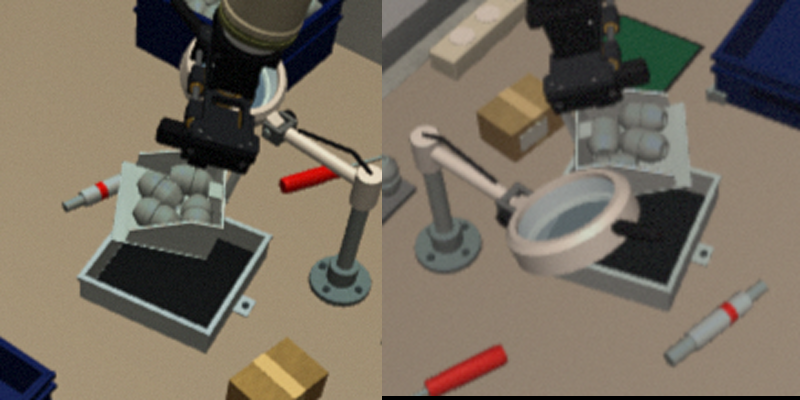

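All four fittings are still in the scoop above the tray, and the hand is clear of the lens. Next I'll tilt to dump.

Call:
step_arm(deltas=[[[0, 0.12, 0, 0.006, 0, 0.009, 0], [0, 0.244, 0, 0.011, 0.001, 0.018, 0], [0, 0.35, 0, 0.016, 0.001, 0.024, 0], [0, 0.454, 0, 0.021, 0.002, 0.03, 0], [0, 0.57, 0, 0.021, 0.003, 0.038, 0], [0, 0.68, 0, 0.021, 0.004, 0.045, 0], [0, 0.77, 0, 0.013, 0.004, 0.052, 0], [0, 0.855, 0, 0.004, 0.004, 0.058, 0], [0, 0.94, 0, -0.007, 0.004, 0.065, 0], [0, 1.03, 0, -0.018, 0.004, 0.072, 0], [0, 1.03, 0, -0.018, 0.004, 0.072, 0], [0, 1.03, 0, -0.018, 0.004, 0.072, 0], [0, 1.03, 0, -0.018, 0.004, 0.072, 0]]])

```text
time: 13.45
ee_pos: [0.5144, 0.1526, 0.1968]
eef_rot: [0.881, 0.279, 0.365, -0.115]
ft_force: [-1.1, 0.4, -3.0]
width: 0.0212
grip_force: 59.9
```

```bash
python3 v2.py t2.png; python3 - <<'E'
from h import *
s=readout.read_state(); q=R.from_quat(s['eef_rot']); print(s['ee_pos'],s['ft_force'].round(1),s['joint_positions'].round(2),(Rt(215,-45).inv()*q).magnitude(), 'lip',s['ee_pos']+q.apply([-.067,0,.1314]),'up',q.inv().apply([0,0,1]).round(3))
E
```

```text
[0.51413933 0.15238123 0.19633189] [ 0.9  0.  -2.6] [ 0.43 -0.19 -0.57  2.32 -1.09  0.46 -0.25] 0.0012642623981078695 lip [0.55148531 0.17837986 0.05603111] up [ 0.707  0.001 -0.707]
```

View pics/t2.png

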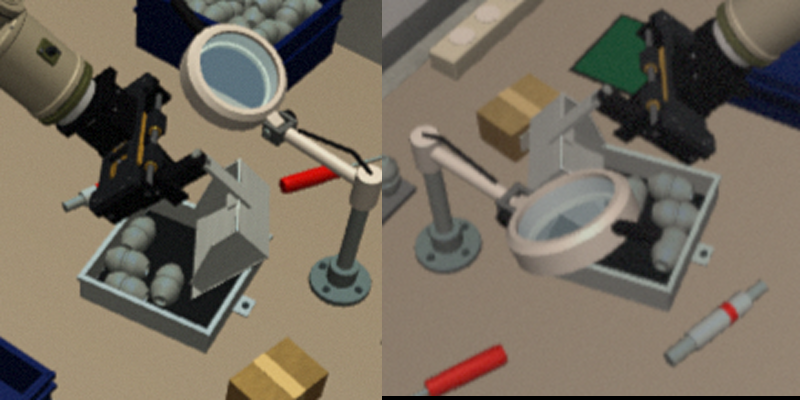

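Four fittings are in the tray and the force reading shows the scoop is empty. I'll locate the last fitting by colour mask, then plan the return.

```bash
python3 - <<'E'
from h import *
import pickle
M=R.from_euler('z',BY,degrees=True).as_matrix()[:2,:2]; cen={}
for n in('s','d'):
    c=pickle.load(open(n+'.pkl','rb')); hsv=cv2.cvtColor(c['img'],cv2.COLOR_RGB2HSV)
    poly=np.array([proj(c,b2w(x,y,.006)) for x,y in((-.094,-.144),(-.094,.144),(.094,.144),(.094,-.144))]+[],np.int32)
    roi=np.zeros(hsv.shape[:2],np.uint8); cv2.fillConvexPoly(roi,cv2.convexHull(np.vstack([poly,np.array([proj(c,b2w(x,y,.05)) for x,y in((-.09,-.14),(-.09,.14),(.09,.14),(.09,-.14))],np.int32)])),255)
    m=((hsv[...,1]<100)&(hsv[...,2]>75)).astype(np.uint8)*255&roi
    k=cv2.connectedComponentsWithStats(m)
    for i in range(1,k[0]):
        if k[2][i][4]>60: print(n,k[2][i],k[3][i], (M.T@(plane(c,*k[3][i],.024)-BC)).round(4)); cen.setdefault(n,k[3][i])
    bl=((hsv[...,0]>105)&(hsv[...,0]<130)&(hsv[...,1]>120)).astype(np.uint8)*255
    k2=cv2.connectedComponentsWithStats(bl); lab=k2[1][int(proj(c,b2w(0,.03,.006))[1]),int(proj(c,b2w(0,.03,.006))[0])]; h=cv2.convexHull(np.argwhere(k2[1]==lab)[:,::-1].astype(np.int32))
    ap=cv2.approxPolyDP(h,6,True)[:,0]; print(n,'bin hull',[(p.tolist(),(M.T@(plane(c,*p,.09)-BC)).round(3).tolist()) for p in ap])
S,D=(pickle.load(open(n+'.pkl','rb')) for n in 'sd'); p,e=tri(S,cen['s'],D,cen['d']); print(p,e,M.T@(np.array(p[:2])-BC))
E
```

```text
s [146 319  21  25 342] [156.33625731 330.35380117] [-0.0837 -0.1082]
s bin hull [([299, 275], [0.098, 0.153]), ([284, 311], [0.13, 0.066]), ([201, 393], [0.12, -0.159]), ([121, 322], [-0.115, -0.153]), ([229, 229], [-0.108, 0.154])]
d [ 351  191   77   46 1237] [380.45270816 212.87631366] [ 0.0481 -0.0667]
d [416 212  11  11  71] [420.47887324 216.61971831] [-0.079  -0.1122]
d bin hull [([431, 212], [-0.119, -0.073]), ([400, 270], [-0.123, 0.213]), ([349, 255], [0.03, 0.227]), ([401, 214], [-0.037, -0.018])]
[0.4629, -0.3432, 0.0585] 0.1229 [-0.00358398 -0.08565865]
```

```bash
sed -i 's/BC,BY=np.array(\[.4605,-.2575\])/BC,BY=np.array([.453,-.2575])/' h.py; python3 - <<'E'
from h import *
go([.514,.152,.30],Rt(215,-45)); go([.50,.14,.32],Rt(225,-20)); go([.50,.05,.32],Rt(245,0)); go([.49,-.07,.30],Rt(262,0)); b=sc(b2w(0,.068,.115),[0,0,0],274); print(b[0])
E
```

```text
row [0.0, 0.0, 0.001] [0.0731, 0.0003, -0.0736] n>= 1.7
row [0.095, -0.435, -0.147] [0.0742, 0.0022, -0.1007] n>= 2.5
row [0.206, -0.767, -0.495] [0.0376, 0.0758, -0.1371] n>= 5.0
row [0.322, -0.739, -0.776] [-0.0311, 0.1683, -0.1774] n>= 6.0
row [0.404, -0.713, -0.973] [-0.14, 0.238, -0.2104] n>= 6.8
[ 0.44790778 -0.18467782  0.2464    ]
```

Call:
step_arm(deltas=[[[0, 0, 0, 0.037, 0, -0.037, 0], [0, 0, 0, 0.073, 0, -0.074, 0], [0.05, -0.22, -0.07, 0.074, 0.001, -0.088, 0], [0.095, -0.435, -0.147, 0.074, 0.002, -0.1, 0], [0.15, -0.6, -0.32, 0.056, 0.04, -0.119, 0], [0.206, -0.767, -0.495, 0.038, 0.076, -0.137, 0], [0.26, -0.75, -0.635, 0.003, 0.12, -0.157, 0], [0.322, -0.739, -0.776, -0.031, 0.168, -0.177, 0], [0.36, -0.73, -0.87, -0.085, 0.203, -0.193, 0], [0.404, -0.713, -0.973, -0.14, 0.238, -0.21, 0], [0.404, -0.713, -0.973, -0.14, 0.238, -0.21, 0], [0.404, -0.713, -0.973, -0.14, 0.238, -0.21, 0], [0.404, -0.713, -0.973, -0.14, 0.238, -0.21, 0], [0.404, -0.713, -0.973, -0.14, 0.238, -0.21, 0]]])

```text
time: 15.3
ee_pos: [0.4482, -0.1837, 0.2461]
eef_rot: [0.682, 0.732, 0.0, 0.0]
ft_force: [-0.4, -0.7, -3.5]
width: 0.0212
grip_force: 59.9
```

```bash
python3 - <<'E'
from h import *
s=readout.read_state(); print(s['ee_pos'],s['ft_force'].round(1),s['joint_positions'].round(2))
sc(b2w(0,.068,.115),[0,0,0],274)
sc(b2w(0,.068,.0055),[0,0,0],274)
E
```

```text
[ 0.44818345 -0.18374601  0.24612451] [-0.4 -0.7 -3.5] [ 0.85  0.05 -0.56  1.79  0.03  1.3   0.35]
row [0.001, 0.0, 0.001] [-0.0009, -0.0003, -0.0003] n>= 0.0
row [0.001, 0.0, 0.001] [-0.0009, -0.0004, 0.1092] n>= 1.7
```

Call:
step_arm(deltas=[[[0, 0, 0, 0, 0, 0.035, 0], [0, 0, 0, 0, 0, 0.07, 0], [0, 0, 0, 0, 0, 0.1, 0], [0, 0, 0, 0, -0.008, 0.108, 0], [0, 0, 0, 0, -0.014, 0.109, 0], [0, 0, 0, 0, -0.02, 0.109, 0], [0, 0, 0, 0, -0.022, 0.109, 0], [0, 0, 0, 0, -0.022, 0.109, 0]]])

```text
time: 16.3
ee_pos: [0.4255, -0.1867, 0.1371]
eef_rot: [0.683, 0.731, -0.0, 0.0]
ft_force: [0.7, -0.1, -3.2]
width: 0.0211
grip_force: 59.9
```

Call:
step_arm(deltas=[[[0, 0, 0, 0, -0.002, 0, 0], [0, 0, 0, 0, -0.004, 0, 0], [0, 0, 0, 0, -0.004, 0, 0]]])

```text
time: 16.68
ee_pos: [0.4212, -0.1867, 0.1365]
eef_rot: [0.682, 0.731, -0.0, -0.0]
ft_force: [0.4, 0.2, -3.3]
width: 0.0216
grip_force: 59.9
```

Call:
step_arm(deltas=[[[0, 0, 0, 0, -0.001, 0, 0], [0, 0, 0, 0, -0.003, 0, 0], [0, 0, 0, 0, -0.003, 0, 0]]])

```text
time: 17.05
ee_pos: [0.4192, -0.1867, 0.137]
eef_rot: [0.682, 0.731, 0.0, 0.001]
ft_force: [3.5, 1.5, -2.3]
width: 0.0216
grip_force: 60.0
```

Call:
step_arm(deltas=[[[0, 0, 0, 0, -0.001, 0, 0], [0, 0, 0, 0, -0.002, 0, 0], [0, 0, 0, 0, -0.002, 0, 0]]])

```text
time: 17.42
ee_pos: [0.4182, -0.1867, 0.1374]
eef_rot: [0.682, 0.731, 0.001, 0.001]
ft_force: [8.1, 1.9, -1.0]
width: 0.0213
grip_force: 60.2
```

Call:
step_arm(deltas=[[[0, 0, 0, 0, -0.001, 0, 0], [0, 0, 0, 0, -0.002, 0, 0], [0, 0, 0, 0, -0.002, 0, 0]]])

```text
time: 17.8
ee_pos: [0.4169, -0.1867, 0.1377]
eef_rot: [0.682, 0.731, 0.002, 0.002]
ft_force: [9.2, 1.9, -1.8]
width: 0.0217
grip_force: 60.4
```

Call:
step_arm(deltas=[[[0, 0, 0, 0, 0.0055, 0.0015, 0], [0, 0, 0, -0.01, 0.0055, 0.0015, 0], [0, 0, 0, -0.022, 0.0055, 0.0015, 0], [0, 0, 0, -0.034, 0.0055, 0.0015, 0], [0, 0, 0, -0.046, 0.0055, 0.0015, 0], [0, 0, 0, -0.058, 0.0055, 0.0015, 0], [0, 0, 0, -0.07, 0.0055, 0.0015, 0], [0, 0, 0, -0.08, 0.0055, 0.0015, 0], [0, 0, 0, -0.09, 0.0055, 0.0015, 0], [0, 0, 0, -0.1, 0.0055, 0.0015, 0], [0, 0, 0, -0.108, 0.0055, 0.0015, 0], [0, 0, 0, -0.116, 0.0055, 0.0015, 0], [0, 0, 0, -0.124, 0.0055, 0.0015, 0], [0, 0, 0, -0.124, 0.0055, 0.0015, 0]]])

```text
time: 19.55
ee_pos: [0.4282, -0.3114, 0.135]
eef_rot: [0.683, 0.731, -0.0, 0.0]
ft_force: [1.5, 0.1, -3.9]
width: 0.0216
grip_force: 60.0
```

Call:
step_arm(deltas=[[[0, 0, 0, -0.006, 0, 0, 0], [0, 0, 0, -0.012, 0, 0, 0], [0, 0, 0, -0.018, 0, 0, 0], [0, 0, 0, -0.021, 0, 0, 0], [0, 0, 0, -0.021, 0, 0, 0]]])

```text
time: 20.18
ee_pos: [0.4297, -0.3312, 0.1348]
eef_rot: [0.682, 0.731, 0.0, -0.001]
ft_force: [0.2, 1.6, -4.6]
width: 0.0215
grip_force: 60.0
```

```bash
python3 v.py v6.png
```

```text
(no output)
```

View pics/v6.png

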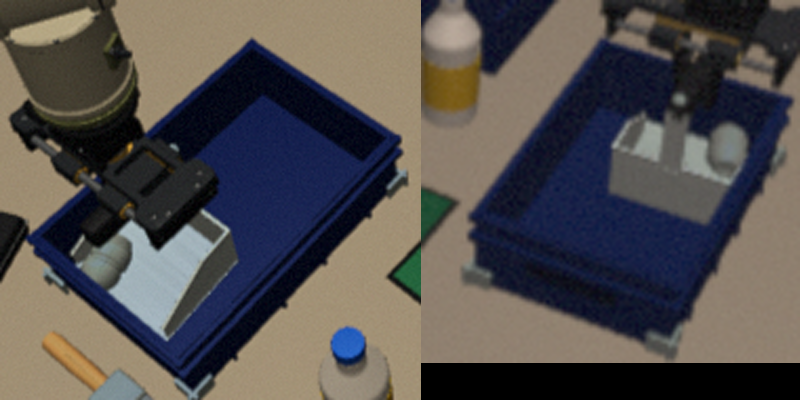

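The last fitting is on the scoop floor at (105,262). I'll tilt and lift as before.

Call:
step_arm(deltas=[[[0, -0.05, 0, 0.007, 0.001, -0.004, 0], [0, -0.105, 0, 0.014, 0.001, -0.007, 0], [0, -0.16, 0, 0.021, 0.001, -0.009, 0], [0, -0.21, 0, 0.027, 0.002, -0.011, 0], [0, -0.26, 0, 0.033, 0.002, -0.012, 0], [0, -0.315, 0, 0.039, 0.002, -0.013, 0], [0, -0.37, 0, 0.044, 0.002, -0.014, 0], [0, -0.42, 0, 0.05, 0.002, -0.015, 0], [0, -0.42, 0, 0.06, 0.003, -0.03, 0], [0, -0.42, 0, 0.07, 0.004, -0.06, 0], [0, -0.42, 0, 0.08, 0.006, -0.09, 0], [0, -0.42, 0, 0.087, 0.01, -0.12, 0], [0, -0.42, 0, 0.087, 0.02, -0.145, 0], [0, -0.42, 0, 0.087, 0.02, -0.145, 0]]])

```text
time: 22.02
ee_pos: [0.4453, -0.243, 0.2827]
eef_rot: [0.667, 0.715, -0.141, 0.154]
ft_force: [-1.3, -1.0, -4.4]
width: 0.0213
grip_force: 60.0
```

```bash
python3 - <<'E'
from h import *
s=readout.read_state(); print(s['ee_pos'],s['ft_force'].round(1))
Q=lambda y,p:Rt(y,p)*R.from_matrix(np.diag([-1.,1,-1]))
end=np.array([.46,.12,.15])+Q(215,14).apply([-.067,0,.1314])
for lam,yaw in((.2,262),(.4,250),(.6,238),(.8,227),(1,215)):
    p=s['ee_pos']*(1-lam)+end*lam; p[2]=.32 if lam<1 else end[2]; go(p,Rt(yaw,24-10*lam))
# free spot in tray: where are the fittings
import pickle
c=cams.camera('scene'); d=cams.camera('side')
TM=R.from_euler('z',11,degrees=True).as_matrix()[:2,:2]; TC=np.array([.522,.169])
for n,c in(('s',c),('d',d)):
    hsv=cv2.cvtColor(c['img'],cv2.COLOR_RGB2HSV); roi=np.zeros(hsv.shape[:2],np.uint8)
    cv2.fillConvexPoly(roi,np.array([proj(c,np.r_[TC+TM@[x,y],.02]) for x,y in((-.085,-.085),(-.085,.085),(.085,.085),(.085,-.085))],np.int32),255)
    m=((hsv[...,2]>85)*255).astype(np.uint8)&roi; k=cv2.connectedComponentsWithStats(m)
    for i in range(1,k[0]):
        if k[2][i][4]>40: print(n,k[2][i][:5],(TM.T@(plane(c,*k[3][i],.025)-TC)).round(3))
E
```

```text
[ 0.44525664 -0.24298966  0.28266   ] [-1.3 -1.  -4.4]
row [0.086, 0.036, 0.191] [0.0598, 0.0247, -0.0675] n>= 1.5
row [0.161, 0.069, 0.387] [0.1349, 0.0493, -0.101] n>= 2.8
row [0.229, 0.102, 0.585] [0.21, 0.0739, -0.1345] n>= 4.2
row [0.285, 0.132, 0.77] [0.2851, 0.0985, -0.1679] n>= 5.5
row [0.34, 0.158, 0.973] [0.3841, 0.1228, -0.1478] n>= 6.9
s [330 189  25  32 375] [-0.066  0.   ]
s [321 208  92  46 567] [-0.002 -0.057]
s [353 215  17  19 232] [ 0.    -0.029]
d [ 258  279   80   63 2273] [0.008 0.002]
```

Call:
step_arm(deltas=[[[0.043, 0.02, 0.1, 0.03, 0.012, -0.034, 0], [0.086, 0.036, 0.191, 0.06, 0.025, -0.067, 0], [0.12, 0.05, 0.29, 0.097, 0.037, -0.084, 0], [0.161, 0.069, 0.387, 0.135, 0.049, -0.101, 0], [0.195, 0.085, 0.487, 0.172, 0.062, -0.118, 0], [0.229, 0.102, 0.585, 0.21, 0.074, -0.134, 0], [0.257, 0.117, 0.68, 0.247, 0.086, -0.151, 0], [0.285, 0.132, 0.77, 0.285, 0.098, -0.168, 0], [0.312, 0.145, 0.872, 0.335, 0.11, -0.158, 0], [0.34, 0.158, 0.973, 0.384, 0.123, -0.148, 0], [0.34, 0.158, 0.973, 0.384, 0.123, -0.148, 0], [0.34, 0.158, 0.973, 0.384, 0.123, -0.148, 0]]])

```text
time: 23.62
ee_pos: [0.5382, 0.1743, 0.2579]
eef_rot: [0.946, 0.298, -0.119, 0.036]
ft_force: [0.7, -0.4, -2.9]
width: 0.0215
grip_force: 60.0
```

```bash
python3 - <<'E'
from h import *
print(readout.read_state()['ee_pos'])
for ph,lip in((0,(.50,.145,.11)),(-12,(.53,.165,.085)),(-25,(.555,.182,.068)),(-35,(.562,.186,.065)),(-45,(.562,.186,.062))): sc(lip,[.062,0,0],215,ph)
E
```

```text
[0.53823322 0.17431163 0.25794275]
row [-0.003, 0.25, -0.0] [0.0224, 0.0021, 0.0114] n>= 1.3
row [-0.003, 0.459, -0.0] [0.0328, 0.003, 0.0231] n>= 2.5
row [-0.003, 0.686, -0.001] [0.0331, 0.0034, 0.0354] n>= 3.7
row [-0.003, 0.86, -0.001] [0.0171, 0.0042, 0.044] n>= 4.6
row [-0.003, 1.035, -0.001] [-0.005, 0.0042, 0.0587] n>= 5.5
```

Call:
step_arm(deltas=[[[0, 0.12, 0, 0.011, 0.001, 0.006, 0], [0, 0.25, 0, 0.022, 0.002, 0.011, 0], [0, 0.35, 0, 0.028, 0.003, 0.017, 0], [0, 0.46, 0, 0.033, 0.003, 0.023, 0], [0, 0.57, 0, 0.033, 0.003, 0.029, 0], [0, 0.685, 0, 0.033, 0.003, 0.035, 0], [0, 0.77, 0, 0.025, 0.004, 0.04, 0], [0, 0.86, 0, 0.017, 0.004, 0.044, 0], [0, 0.95, 0, 0.006, 0.004, 0.051, 0], [0, 1.035, 0, -0.005, 0.004, 0.058, 0], [0, 1.035, 0, -0.005, 0.004, 0.058, 0], [0, 1.035, 0, -0.005, 0.004, 0.058, 0], [0, 1.035, 0, -0.005, 0.004, 0.058, 0], [0, 1.035, 0, -0.005, 0.004, 0.058, 0]]])

```text
time: 25.38
ee_pos: [0.5253, 0.1614, 0.204]
eef_rot: [0.881, 0.277, 0.365, -0.116]
ft_force: [-0.3, 0.7, -2.6]
width: 0.0213
grip_force: 60.0
```

```bash
python3 v2.py t3.png; python3 - <<'E'
from h import *
s=readout.read_state(); print(s['ee_pos'],s['ft_force'].round(1),s['joint_positions'].round(2))
go(s['ee_pos']+[0,0,.11],Rt(215,-45)); go([.52,.13,.33],Rt(225,-20)); go([.60,.02,.33],Rt(240,0)); go([.683,-.110,.28],Rt(252)); go([.683,-.109,.16],Rt(252)); go([.6845,-.109,.1365],Rt(252))
E
```

```text
[0.5251468  0.16126822 0.20369543] [-0.4 -0.4 -2.4] [ 0.51 -0.18 -0.66  2.29 -1.07  0.47 -0.29]
row [-0.002, -0.001, -0.002] [0.0779, -0.0003, -0.0777] n>= 1.8
row [0.093, -0.437, -0.15] [0.0739, 0.0223, -0.1049] n>= 2.5
row [0.169, -0.775, -0.415] [0.0759, 0.1583, -0.1034] n>= 4.8
row [0.252, -0.76, -0.613] [0.0362, 0.3125, -0.073] n>= 5.4
row [0.252, -0.76, -0.613] [-0.0483, 0.3121, 0.0122] n>= 5.4
row [0.252, -0.76, -0.613] [-0.0641, 0.313, 0.0296] n>= 5.4
```

View pics/t3.png

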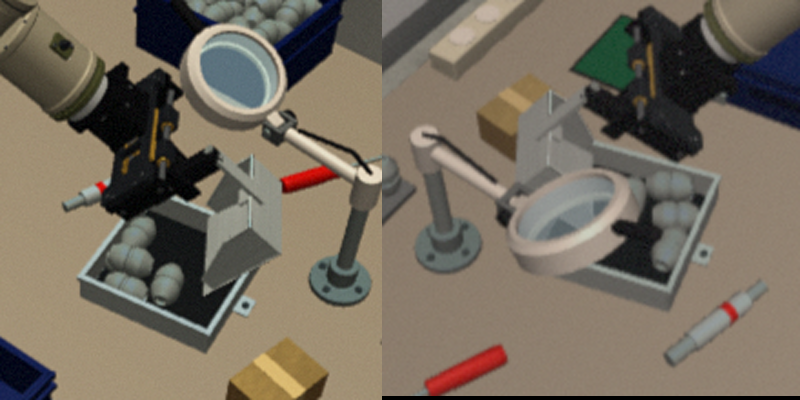

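Four fittings are plainly visible; the fifth may be behind the scoop. I'll move the scoop clear and hover it over the mat, then look again.

Call:
step_arm(deltas=[[[0, 0, 0, 0.039, 0, -0.039, 0], [0, 0, 0, 0.078, 0, -0.078, 0], [0.045, -0.22, -0.075, 0.076, 0.011, -0.09, 0], [0.093, -0.437, -0.15, 0.074, 0.022, -0.105, 0], [0.13, -0.6, -0.28, 0.075, 0.09, -0.104, 0], [0.169, -0.775, -0.415, 0.076, 0.158, -0.103, 0], [0.2, -0.77, -0.5, 0.06, 0.21, -0.093, 0], [0.23, -0.765, -0.56, 0.048, 0.262, -0.083, 0], [0.252, -0.76, -0.613, 0.036, 0.312, -0.073, 0], [0.252, -0.76, -0.613, 0.036, 0.312, -0.073, 0], [0.252, -0.76, -0.613, 0.036, 0.312, -0.073, 0]]])

```text
time: 26.85
ee_pos: [0.6824, -0.11, 0.2789]
eef_rot: [0.81, 0.587, -0.0, -0.001]
ft_force: [0.0, 0.9, -2.9]
width: 0.0216
grip_force: 60.0
```

```bash
python3 - <<'E'
from h import *
import pickle
s=readout.read_state(); print(s['ee_pos'],s['ft_force'].round(1))
c=snap('scene','s_.png'); d=snap('side','d_.png'); pickle.dump(c,open('s.pkl','wb')); pickle.dump(d,open('d.pkl','wb'))
print('ref diff')
z=pickle.load(open('scene0.pkl','rb'))
k=lambda im,a,b,x,y,w,h: cv2.resize(im[b:y,a:x],(w,h),interpolation=cv2.INTER_CUBIC)
t1=k(c['img'],300,160,440,270,400,314); t2=k(d['img'],240,260,360,354,400,314)
t3=k(c['img'],0,80,640,480,400,250); t4=k(d['img'],0,80,640,480,400,250)
cv2.imwrite('pics/f1.png',np.vstack([np.hstack([t1,t2]),np.hstack([t3,t4])])[:,:,::-1])
E
```

```text
[ 0.68239917 -0.10997919  0.27892194] [ 0.   0.9 -2.9]
ref diff
```

View pics/f1.png

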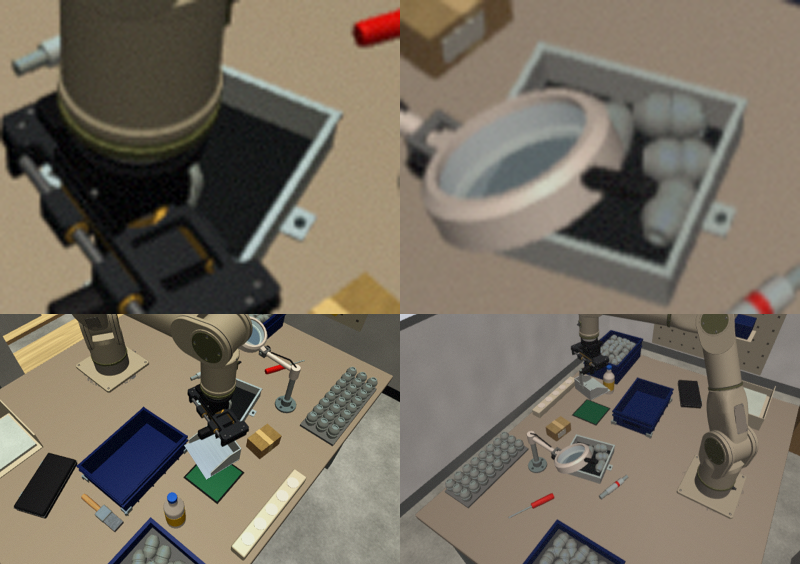

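The scoop, bin and bench show no stray fittings, and the tray is partly hidden by the arm and lens. No views are left, so I'll check the count numerically with the wrist camera from above the tray edge.

```bash
python3 - <<'E'
from h import *
go([.60,.02,.33],Rt(252))
E
```

```text
row [0.0, -0.001, 0.001] [0.097, -0.1179, -0.0496] n>= 2.6
```

Call:
step_arm(deltas=[[[0, 0, 0, 0.03, -0.04, -0.025, 0], [0, 0, 0, 0.06, -0.08, -0.05, 0], [0, 0, 0, 0.097, -0.118, -0.05, 0], [0, 0, 0, 0.097, -0.118, -0.05, 0], [0, 0, 0, 0.097, -0.118, -0.05, 0]]])

```text
time: 27.58
ee_pos: [0.5999, 0.019, 0.3305]
eef_rot: [0.809, 0.588, -0.0, 0.001]
ft_force: [0.4, -0.4, -2.8]
width: 0.0211
grip_force: 60.0
```

```bash
cat > cnt.py <<'E'
from h import *
c=wsnap('w2.png'); T=np.array(c['T_tool_cam']); o=c['p']+c['q'].apply(T[:3,3])
TM=R.from_euler('z',11,degrees=True).as_matrix()[:2,:2]; TC=np.array([.522,.169])
n=110; g=(np.arange(n)-n/2)*.002; X,Y=np.meshgrid(g,-g)   # 2 mm/px, tray axes, +y up
W=np.stack([*(np.einsum('ij,jkl->ikl',TM,np.stack([X,Y]))+TC[:,None,None]),np.full_like(X,.025)],-1)
P=(c['q'].inv().apply((W-c['p']).reshape(-1,3))-T[:3,3])@T[:3,:3]
rr=np.hypot(P[:,0],P[:,1]); th=np.arctan2(rr,-P[:,2])
u=(c['cx']+c['fx']*th*P[:,0]/rr).reshape(n,n).astype(np.float32); v=(c['cy']-c['fx']*th*P[:,1]/rr).reshape(n,n).astype(np.float32)
print('u',u.min(),u.max(),'v',v.min(),v.max())
w=cv2.remap(c['img'],u,v,cv2.INTER_LINEAR); g=cv2.cvtColor(w,cv2.COLOR_RGB2GRAY); np.save('w.npy',w)
for r in g[::4,::2]: print(''.join(' .:-=+*#%@'[min(9,int(x)//26)] for x in r))
E
python3 cnt.py
```

```text
u 117.75461 346.22574 v -12.739838 222.28961
##############################################%.       
%%%%%%%%%%%%%%%%%%#%#%###########*#********++*+++#     
%%*----------------------------------------------#%##  
%%*---------------------------------------------=#%####
%%*----::----------------------------------------%%####
%%*---=:-----------------------------------------#%####
%%*---=------------------------------------------#%####
%%*---=###*+-------------------------------------#%####
%%#--*#####*+=-----------------------------------#%%###
#%#-+######**+-----------------------------------#%%###
#%#-+*++****+=-----------------------------------#%%###
#%#-=*#####*+=-----------------------------------#%%###
#%%-+######*+=-----------------------------------#%%###
%@%--+*****+=--------------====-========---------#%%%%%
%@%---+***+=-===---------==+*+=============------#%%*-=
%@%---+-+=*#######+-----*#####*============------#@%%@%
%@%--=###*####******---+#######*===========------#@%###
#@%-+##*###*######***--+######**=-=========------*@%###
#%%-=######*######***+-==*#####*+===========-----#@%###
#%%--######*#####**+++=-+######**=-========------*@%###
#@%--+****#*+*****+=-==-=***##**+-=========------*@%###
#%%----=++++=-=---=###***-+****+--======---------*@%###
#%%---=--=#####*########*+-----------------------#@%###
#%%---=---**###+#####***++-----------------------+@%###
#%%---------=%%%%%+====--------------------------*@%###
#%@@@@@@@@@%@%=--+%@%#===%@@@@@@@@@@@@%%%%%%%%%%%%%%###
##########%@#-------+%%%%*==+##########################
#########%%#-------#%%%%%%%%%+==*######################
```

The top-down map shows all five fittings lying inside the tray walls. Now I'll put the scoop back on its mat.

Call:
step_arm(deltas=[[[0, 0, 0, -0.03, 0.04, 0, 0], [0, 0, 0, -0.065, 0.08, 0.01, 0], [0, 0, 0, -0.097, 0.119, 0.05, 0], [0, 0, 0, -0.097, 0.119, 0.1, 0], [0, 0, 0, -0.097, 0.119, 0.15, 0], [0, 0, 0, -0.097, 0.119, 0.18, 0], [0, 0, 0, -0.097, 0.119, 0.19, 0], [0, 0, 0, -0.097, 0.119, 0.195, 0], [0, 0, 0, -0.097, 0.119, 0.195, 0]]])

```text
time: 28.75
ee_pos: [0.6836, -0.1104, 0.1358]
eef_rot: [0.809, 0.587, 0.0, 0.0]
ft_force: [0.1, -0.5, -1.6]
width: 0.0216
grip_force: 60.0
```

Call:
step_arm(deltas=[[[0, 0, 0, 0, 0, 0.001, 0], [0, 0, 0, 0, 0, 0.001, 0], [0, 0, 0, 0, 0, 0.001, 60], [0, 0, 0, 0, 0, 0.001, 100], [0, 0, 0, 0, 0, 0.001, 100], [0, 0, 0, 0, 0, 0.001, 100], [0, 0, 0, 0, 0, -0.04, 100], [0, 0, 0, 0, 0, -0.09, 100], [0, 0, 0, 0, 0, -0.14, 100], [0, 0, 0, 0, 0, -0.18, 100], [0, 0, 0, 0, 0, -0.18, 100]]])

```text
time: 30.12
ee_pos: [0.6842, -0.1097, 0.3186]
eef_rot: [0.809, 0.588, 0.002, 0.002]
ft_force: [0.4, 0.5, 0.1]
width: 0.0867
grip_force: 0.0
```

```bash
python3 - <<'E'
from h import *
import pickle
c=wsnap('w3.png'); hsv=cv2.cvtColor(c['img'],cv2.COLOR_RGB2HSV)
dk=((hsv[...,2]<60)*255).astype(np.uint8); dk[300:]=0
k=cv2.connectedComponentsWithStats(dk)
for i in range(1,k[0]):
    x,y,w,h,a=k[2][i]
    if 500<a<20000 and 200<x<420: print('handle?',k[2][i],wplane(c,x+w/2,y,.144),wplane(c,x+w/2,y+h,.144))
s=readout.read_state(); print(s['ee_pos'],s['joint_positions'].round(2))
# lens: both fixed views after arm moved
c=cams.camera('scene'); d=cams.camera('side'); pickle.dump(c,open('s.pkl','wb')); pickle.dump(d,open('d.pkl','wb'))
S0,D0=(pickle.load(open(n+'0.pkl','rb')) for n in('scene','side'))
print('lens region change',np.abs(c['img'][75:150,365:435].astype(int)-S0['img'][75:150,365:435]).mean(),np.abs(d['img'][285:335,245:310].astype(int)-D0['img'][285:335,245:310]).mean())
for n,im,(x0,y0,x1,y1) in(('s',c['img'],(355,65,440,150)),('d',d['img'],(240,275,340,345))):
    h=cv2.cvtColor(im,cv2.COLOR_RGB2HSV)[y0:y1,x0:x1]
    g=cv2.cvtColor(im,cv2.COLOR_RGB2GRAY)[y0:y1,x0:x1]
    print(n); [print(y0+3*i,''.join(' .:-=+*#%@'[min(9,int(v)//26)] for v in r)) for i,r in enumerate(g[::3,::1])]
E
```

```text
handle? [283 163  51 120 976] [ 0.6884 -0.0571] [ 0.654  -0.1592]
handle? [415 271  46  29 824] [ 0.7715 -0.1866] [ 0.7653 -0.2159]
[ 0.68363997 -0.10989377  0.31610512] [ 0.57  0.58 -0.8   1.1   0.4   1.61 -0.44]
lens region change 32.659174603174606 5.192102564102564
s
65 *************+*+++++++++++++++++++==-:::-====-::---=======-::---=======++++++=-      
68 ***********+*+++++++++++++++++========::::-===-::--=+=-=+++++++++++++=-===+++++++--==
71 ********+**++++++++++++++++=+=========--:::-----::----::-+++++========-=++++++++===++
74 *****+++++++++++++++++++=============---::::----:.::-+++=-----------:-==+========--==
77 **++++++++++++++++++==============-------::::::-:..:-=++++=-::::::-===++++++==--:::::
80 -+++++++++++++++++=============----------:::::::::.::=+++==-----::-==========--:.....
83 +-:-++++++++++++=============---------:::::::::::..::::-==++++++++=++++++=-:::...    
86 +++=-:=++++==+==========-----------::::::::::::::..-+++++++==+++===--======-..       
89 +++++=-:=+============----------::::::::::::::::..:-+*####*+==-----::--::.           
92 :==++++=-:-========-----
[... 3591 characters left out ...]
++++++++++++++++***++-:....... .. ...  ....-===========+*+=--++*+--=+=
329 =++++=++=+==-----========++++++++++++++++*++++=-:.................... ...:-----=====+++---===+++++++
332 ==+==+++++====----========+++++++++++++===--===++++++==--:.......... ..  ..--=--::-++=---=++++++++++
335 ==+=++++=++++++================-----------------------==++++*++==-::....... ....:=++=--==+++++++++++
338 +===+=++++++==++++++=+++++++=++++======-------------------------==+++++++==-::.:+++---=+++++++++++++
341 ++=+++++++++=++=+=++++++=+++==++++++=+++++++=====-------------------------==++++++---=++++++++++++++
344 ++=++===+=++=+++++++++++=+++=+=++=+++++=+++++++++++=++====--------------------------=+++++++++++++++
```

The scoop is on the mat. I'll move above the magnifier's handle next.

```bash
python3 - <<'E'
from h import *
s=readout.read_state()
for lam in (.33,.66,1):
    p=s['ee_pos']*(1-lam)+np.array([.385,.346,.37])*lam; p[2]=.37; go(p,Rt(252+100*lam))
E
```

```text
row [-0.002, 0.0, -0.576] [0.1127, -0.1402, -0.0562] n>= 3.1
row [-0.002, -0.0, -1.152] [0.2255, -0.2802, -0.056] n>= 6.2
row [-0.002, -0.001, -1.746] [0.3417, -0.4245, -0.0558] n>= 9.3
```

Call:
step_arm(deltas=[[[0, 0, -0.1, 0.02, -0.02, -0.055, 100], [0, 0, -0.25, 0.05, -0.06, -0.056, 100], [0, 0, -0.42, 0.08, -0.1, -0.056, 100], [0, 0, -0.576, 0.113, -0.14, -0.056, 100], [0, 0, -0.75, 0.15, -0.185, -0.056, 100], [0, 0, -0.93, 0.185, -0.23, -0.056, 100], [0, 0, -1.11, 0.22, -0.273, -0.056, 100], [0, 0, -1.28, 0.252, -0.312, -0.056, 100], [0, 0, -1.45, 0.285, -0.354, -0.056, 100], [0, 0, -1.62, 0.318, -0.395, -0.056, 100], [0, 0, -1.746, 0.342, -0.424, -0.056, 100], [0, 0, -1.746, 0.342, -0.424, -0.056, 100], [0, 0, -1.746, 0.342, -0.424, -0.056, 100]]])

```text
time: 31.9
ee_pos: [0.3863, 0.3454, 0.37]
eef_rot: [0.071, 0.998, -0.001, -0.001]
ft_force: [-0.1, 0.4, 0.2]
width: 0.0871
grip_force: 0.0
```

```bash
cat > wm.py <<'E'
from h import *
def top(c,cx,cy,yaw,z,n=40,st=.005):
    T=np.array(c['T_tool_cam']); g=(np.arange(n)-n/2)*st; X,Y=np.meshgrid(g,-g); M=R.from_euler('z',yaw,degrees=True).as_matrix()[:2,:2]
    W=np.stack([*(np.einsum('ij,jkl->ikl',M,np.stack([X,Y]))+np.array([cx,cy])[:,None,None]),np.full_like(X,z)],-1)
    P=(c['q'].inv().apply((W-c['p']).reshape(-1,3))-T[:3,3])@T[:3,:3]
    rr=np.hypot(P[:,0],P[:,1]); th=np.arctan2(rr,-P[:,2])
    u=(c['cx']+c['fx']*th*P[:,0]/rr).reshape(n,n).astype(np.float32); v=(c['cy']-c['fx']*th*P[:,1]/rr).reshape(n,n).astype(np.float32)
    g=cv2.cvtColor(cv2.remap(c['img'],u,v,cv2.INTER_LINEAR),cv2.COLOR_RGB2GRAY)
    for i,r in enumerate(g): print('%6.3f '%Y[i,0]+''.join(2*' .:-=+*#%@'[min(9,int(x)//26)] for x in r))
E
python3 - <<'E'
from wm import *
c=wsnap('w4.png'); s=readout.read_state(); print(s['ee_pos'],s['joint_positions'].round(2),s['ft_force'].round(1))
top(c,.385,.346,-8,.267)
E
```

```text
[0.38669853 0.34507996 0.37019156] [ 0.32  0.28 -1.36  1.47  0.27  1.61  0.41] [1.1 0.5 0.1]
 0.100 ------::::::::....  ..      ..############################  --========::::::::::
 0.095 ....                  ..    --##########################....--========::::::::::
 0.090     ..        ..            ##########################--  ..--========..........
 0.085                         ..++########################..  ....--========......++##
 0.080           ....::==**##############################..  ......--========::########
 0.075 ::==**##########################################==  ........--========**########
 0.070 ##################################################..........--========**########
 0.065 ##################################################::::::....--========**########
 0.060 ######################################################======--========**########
 0.055 ######################################################--====--========##########
 0.050 ######################################################++****--========%%%%%%####
 0.045 ################################
[... 1812 characters left out ...]
060 ####################%%%%##########**%%....................::--========%%%%##**##
-0.065 ##################**==++############%%..++**::..............--==========::====%%
-0.070 ##################**##++############++==**##**::............--========::..====%%
-0.075 ####################%%##############**%%**####++............--========....====++
-0.080 ####################%%**##############%%**####++..    ......--========......====
-0.085 ##################**##############**%%++********....    ....--========......====
-0.090 ##################**################--%%%%**##**==++++..  ..--========........::
-0.095 ####################**##############%%%%%%::**==******==  ..--========::::::::::
```

```bash
python3 - <<'E'
from h import *
go([.391,.338,.273],Rt(354))
E
```

```text
row [-0.001, -0.001, -0.037] [-0.0054, -0.0063, 0.0972] n>= 1.6
```

Call:
step_arm(deltas=[[[0, 0, -0.037, -0.005, -0.006, 0.03, 100], [0, 0, -0.037, -0.005, -0.006, 0.06, 100], [0, 0, -0.037, -0.005, -0.006, 0.085, 100], [0, 0, -0.037, -0.005, -0.006, 0.097, 100], [0, 0, -0.037, -0.005, -0.006, 0.097, 100], [0, 0, -0.037, -0.005, -0.006, 0.097, 100]]])

```text
time: 32.7
ee_pos: [0.3903, 0.3398, 0.2747]
eef_rot: [0.051, 0.999, 0.0, 0.0]
ft_force: [0.0, -0.4, -0.3]
width: 0.0871
grip_force: 0.0
```

Call:
step_arm(deltas=[[[0, 0, 0, 0, 0, 0, 60], [0, 0, 0, 0, 0, 0, 40], [0, 0, 0, 0, 0, 0, 20], [0, 0, 0, 0, 0, 0, 0], [0, 0, 0, 0, 0, 0, 0], [0, 0, 0, 0, 0, 0, 0], [0, 0, 0, 0, 0, 0, 0], [0, 0, 0, 0, 0, 0, 0]]], squeeze=25)

```text
time: 33.7
ee_pos: [0.3899, 0.3395, 0.2738]
eef_rot: [0.051, 0.999, -0.0, -0.0]
ft_force: [-0.1, -0.4, -0.8]
width: 0.0156
grip_force: 25.0
```

```bash
python3 - <<'E'
from h import *
s=readout.read_state(); c=np.array([.696,.305]); p=s['ee_pos']; q=R.from_quat(s['eef_rot'])
for a in range(6,49,6):
    a=min(a,43.5); r=R.from_euler('z',a,degrees=True); v=r.apply(np.r_[p[:2]-c,0]); go([*(c+v[:2]),p[2]],r*q)
E
```

```text
row [0.0, -0.0, -0.105] [-0.0014, -0.0322, 0.0] n>= 0.6
row [0.0, -0.0, -0.209] [-0.0061, -0.0641, 0.0] n>= 1.1
row [0.0, -0.0, -0.314] [-0.0141, -0.0954, 0.0] n>= 1.7
row [0.0, -0.0, -0.419] [-0.0254, -0.1256, 0.0] n>= 2.2
row [0.0, -0.0, -0.524] [-0.0397, -0.1544, 0.0] n>= 2.8
row [0.0, -0.0, -0.628] [-0.057, -0.1817, 0.0] n>= 3.4
row [0.001, -0.0, -0.733] [-0.0771, -0.2069, -0.0] n>= 3.9
row [0.001, -0.0, -0.759] [-0.0825, -0.2129, -0.0] n>= 4.1
```

Call:
step_arm(deltas=[[[0, 0, -0.052, 0, -0.016, 0, 0], [0, 0, -0.105, -0.001, -0.032, 0, 0], [0, 0, -0.157, -0.003, -0.048, 0, 0], [0, 0, -0.209, -0.006, -0.064, 0, 0], [0, 0, -0.262, -0.01, -0.08, 0, 0], [0, 0, -0.314, -0.014, -0.095, 0, 0], [0, 0, -0.367, -0.019, -0.11, 0, 0], [0, 0, -0.419, -0.025, -0.126, 0, 0], [0, 0, -0.471, -0.032, -0.14, 0, 0], [0, 0, -0.471, -0.032, -0.14, 0, 0]]])

```text
time: 34.95
ee_pos: [0.4102, 0.1967, 0.2742]
eef_rot: [-0.183, 0.983, 0.0, 0.003]
ft_force: [17.6, 7.0, -12.5]
width: 0.0162
grip_force: 25.0
```

Call:
step_arm(deltas=[[[0, 0, -0.052, -0.004, -0.015, 0, 0], [0, 0, -0.105, -0.008, -0.03, 0, 0], [0, 0, -0.157, -0.013, -0.045, 0, 0], [0, 0, -0.157, -0.013, -0.045, 0, 0]]])

```text
time: 35.45
ee_pos: [0.4328, 0.1561, 0.2726]
eef_rot: [-0.259, 0.966, -0.001, -0.006]
ft_force: [-23.0, -14.8, 15.0]
width: 0.0158
grip_force: 25.0
```

```bash
python3 - <<'E'
from h import *
s=readout.read_state(); c=np.array([.696,.305]); p=s['ee_pos']; q=R.from_quat(s['eef_rot']); print(p,s['ft_force'],s['joint_positions'].round(2),q.as_euler('ZYX',degrees=True))
a0=np.degrees(np.arctan2(*(p[:2]-c)[::-1]))%360; print(a0)
for a in (a0,213,217): 
    x=c+.304*np.array([np.cos(np.radians(a)),np.sin(np.radians(a))]); go([*x,.2735],Rt(354+a-173.6))
E
```

```text
[0.43277353 0.156101   0.27259328] [-22.97003772 -14.80691641  15.0193202 ] [ 0.91  0.04 -1.35  1.77  0.04  1.37  1.64] [-149.98114938   -0.73065724  179.96425826]
209.49548659830407
row [0.001, -0.013, 0.002] [0.0016, 0.0, -0.0009] n>= 0.1
row [0.001, -0.013, -0.059] [0.0012, -0.0186, -0.0009] n>= 0.3
row [0.001, -0.013, -0.129] [-0.0007, -0.0397, -0.0009] n>= 0.7
```

Call:
step_arm(deltas=[[[0, 0, 0, 0.004, 0, 0, 0], [0, 0, -0.03, 0.004, -0.01, 0, 0], [0, 0, -0.059, 0.003, -0.019, 0, 0], [0, 0, -0.095, 0.002, -0.03, 0, 0], [0, 0, -0.129, 0.001, -0.04, 0, 0], [0, 0, -0.129, 0.001, -0.04, 0, 0]]])

```text
time: 36.2
ee_pos: [0.4549, 0.1235, 0.2734]
eef_rot: [-0.321, 0.947, 0.0, -0.001]
ft_force: [-4.1, -4.2, -3.0]
width: 0.0155
grip_force: 25.0
```

```bash
cat > lens.py <<'E'
from wm import *
import pickle
s=readout.read_state(); c=np.array([.696,.305]); p=s['ee_pos']; q=R.from_quat(s['eef_rot']); print(p.round(4),s['ft_force'].round(1),s['torque'].round(2),s['joint_positions'].round(2)); v=p[:2]-c; print('r,ang',np.hypot(*v),np.degrees(np.arctan2(v[1],v[0]))%360)
E
python3 lens.py
```

```text
[0.4549 0.1235 0.2734] [-4.1 -4.2 -3. ] [-0.91  1.02  0.18] [ 0.94  0.09 -1.33  1.75  0.09  1.37  1.82]
r,ang 0.30176058343876816 216.97080579221398
```

```bash
python3 - <<'E'
from h import *
s=readout.read_state(); c=np.array([.696,.305]); q=R.from_quat(s['eef_rot']); a=np.radians(217.); dr=np.array([np.cos(a),np.sin(a),0]); t0=.473
for t in (.40,.32,.24,.16,.08,0):
    rot=Rt(354+217-173.6,np.degrees(t0-t)); g=np.r_[c,.19]+dr*(.145+.176*np.cos(t))+[0,0,.176*np.sin(t)]
    go(g-.003*rot.apply([0,0,1]),rot)
E
```

```text
row [0.001, -0.075, 0.001] [0.0055, -0.0001, 0.0119] n>= 0.4
row [0.001, -0.155, 0.001] [0.0107, -0.0001, 0.0251] n>= 0.8
row [0.001, -0.235, 0.001] [0.0148, -0.0001, 0.0386] n>= 1.3
row [0.001, -0.315, 0.001] [0.0178, -0.0001, 0.0525] n>= 1.7
row [0.001, -0.395, 0.001] [0.0197, -0.0001, 0.0666] n>= 2.1
row [0.001, -0.475, 0.001] [0.0205, -0.0001, 0.0807] n>= 2.5
```

Call:
step_arm(deltas=[[[0, -0.037, 0, 0.003, 0, 0.006, 0], [0, -0.075, 0, 0.0055, 0, 0.012, 0], [0, -0.115, 0, 0.008, 0, 0.018, 0], [0, -0.155, 0, 0.011, 0, 0.025, 0], [0, -0.195, 0, 0.013, 0, 0.032, 0], [0, -0.235, 0, 0.015, 0, 0.039, 0], [0, -0.275, 0, 0.0165, 0, 0.046, 0], [0, -0.315, 0, 0.018, 0, 0.0525, 0], [0, -0.355, 0, 0.019, 0, 0.06, 0], [0, -0.395, 0, 0.02, 0, 0.067, 0], [0, -0.435, 0, 0.02, 0, 0.074, 0], [0, -0.475, 0, 0.0205, 0, 0.081, 0], [0, -0.475, 0, 0.0205, 0, 0.081, 0], [0, -0.475, 0, 0.0205, 0, 0.081, 0]]])

```text
time: 37.95
ee_pos: [0.4379, 0.1121, 0.1922]
eef_rot: [-0.313, 0.921, 0.076, 0.221]
ft_force: [-5.5, -4.0, -4.5]
width: 0.0155
grip_force: 25.0
```

```bash
python3 lens.py
```

```text
[0.4379 0.1121 0.1922] [-5.5 -4.  -4.5] [-1.22  1.78 -0.07] [ 0.77 -0.35 -0.81  2.25 -0.71  0.85  2.57]
r,ang 0.322267878182988 216.77370109315413
```

Call:
step_arm(deltas=[[[0, 0, 0, 0, 0, 0, 20], [0, 0, 0, 0, 0, 0, 35], [0, 0, 0, 0, 0, 0, 50], [0, 0, 0, 0, 0, 0, 70], [0, 0, 0, 0, 0, 0, 70], [0, 0, 0, 0, 0, 0, 70], [0, 0, 0, -0.007, 0, -0.025, 70], [0, 0, 0, -0.015, 0, -0.05, 70], [0, 0, 0, -0.03, 0, -0.08, 70], [0, 0, 0, -0.045, 0, -0.11, 70], [0, 0.1, 0, -0.055, 0, -0.13, 70], [0, 0.2, 0, -0.06, 0, -0.14, 70], [0, 0.2, 0, -0.06, 0, -0.14, 70]]])

```text
time: 39.58
ee_pos: [0.4312, 0.1065, 0.3457]
eef_rot: [-0.319, 0.938, 0.044, 0.13]
ft_force: [0.4, 0.1, 0.4]
width: 0.0609
grip_force: 0.0
```

```bash
python3 lens.py; python3 - <<'E'
from h import *
import pickle
c=cams.camera('scene'); d=cams.camera('side'); pickle.dump(c,open('s.pkl','wb')); pickle.dump(d,open('d.pkl','wb'))
for n,im,(x0,y0,x1,y1) in(('s',c['img'],(320,120,440,220)),('d',d['img'],(215,255,335,335))):
    g=cv2.cvtColor(im,cv2.COLOR_RGB2GRAY)[y0:y1,x0:x1]
    print(n); [print(y0+3*i,''.join(' .:-=+*#%@'[min(9,int(v)//26)] for v in r)) for i,r in enumerate(g[::3,::1])]
# predicted circle projections for lens level at target
a=np.radians(217); L=np.array([.696+.23*np.cos(a),.305+.23*np.sin(a),.19]); print('lens pred',L,'s',proj(c,L),'d',proj(d,L))
E
```

```text
[0.4312 0.1065 0.3457] [0.4 0.1 0.4] [-0.01  0.1  -0.03] [ 0.81 -0.37 -0.8   1.88 -0.45  1.32  2.31]
r,ang 0.3309378740824464 216.8644307392653
s
120     .-+++++++++++++++++++++++++++++++++++++++++++++++++++++++++++++++=-:                                  .:=+++++++++++
123       -++++++++++++++++++++++++++++++++++++++++++++++++++++++++++++++++++++=-.                         :-+++++++++++++++
126        -++++++++++++++++++++++++++++++++++++++++++++++++++++++++++++++++++++++++=-:                .:=++++++++++++++++++
129        .-+++++++++++++++++++++++++++++++++++++++++++++++++++++++++++++++++++++++++++++=-:       :=++++++++++++++++++++++
132 +++++++++++++++++++++++++++++++++++++++++++++++++++++++++++++++++++++++++++++++++++++++++++=--=+++++++++++++++++++++++++
135 ++++++++++++++++++++++++++++++++++++++++++++++++++++++++++++++++++++++++++++++++++++++++++++++++++++++++++++++++++++++++
138 ++++++++++++++++++++++++++++++++++++++++++++++++++++++++++++++++++++++++++++++++++++++++++++++++++++++++++++++++++++++++
141 +++++++++++++++++++++++++++++++++++++++++++++++++++++++++++++++++++++++++++
[... 6150 characters left out ...]
:-============+*+=--=+
324 --:::::--==-:::-=---=====+==+===========---===++++++=--::.... .  .. ....... .. ... ..   . .......:-============+*+=--++=
327 ==============--:-=======++===========+=-------------===++++++==-::...... .... .   ...  . ........--==========++=--=++*+
330 =========----::========+=============+===----------------------==+++++++==-:...... .  ...... .....:-=-------=++=---=++==
333 ----------========++================+=++=+======------------------------===+++*+++=--:.....   . .....::::.:=++=--==+++++
lens pred [0.51231383 0.16658254 0.19      ] s (np.float64(366.67607308707187), np.float64(167.31319598823575)) d (np.float64(300.71408900602654), np.float64(268.0173130888611))
```

```bash
python3 - <<'E'
from h import *
import pickle
a=np.radians(217); H=np.array([.696+.145*np.cos(a),.305+.145*np.sin(a),.19]); o=np.array([np.cos(a),np.sin(a),0]); t=np.array([-o[1],o[0],0])
for n in 'sd':
    c=pickle.load(open(n+'.pkl','rb'))
    for th in(-.15,0,.15):
        ax=o*np.cos(th)+np.array([0,0,np.sin(th)]); nz=np.cross(ax,t); nz*=np.sign(nz[2])
        P=np.array([proj(c,H+.085*ax+.07*(np.cos(f)*ax+np.sin(f)*t)+h*nz) for f in np.linspace(0,6.28,90) for h in(-.019,.015)])
        print(n,th,P.min(0).round(1),P.max(0).round(1),'handle end',np.round(proj(c,H+.22*ax),1))
    hsv=cv2.cvtColor(c['img'],cv2.COLOR_RGB2HSV); L=np.round(proj(c,H+.085*o)).astype(int)
    w=c['img'][L[1]-35:L[1]+35,L[0]-45:L[0]+45]; print('dark handle px',n)
    x0,y0=np.round(proj(c,H+.2*o)).astype(int)
    g=cv2.cvtColor(c['img'],cv2.COLOR_RGB2GRAY)[y0-14:y0+14,x0-25:x0+25]; [print(y0-14+2*i,''.join(' .:-=+*#%@'[min(9,int(v)//26)] for v in r)) for i,r in enumerate(g[::2])]; print('x from',x0-25)
E
```

```text
s -0.15 [335.1 145. ] [398.6 200.2] handle end [308.1 174.5]
s 0 [335.2 140.9] [398.8 196.4] handle end [306.5 164.2]
s 0.15 [334.8 136.2] [400.  192.8] handle end [307.1 153.5]
dark handle px s
151 ++++++++++++++++++++++++++++++++++++++++++++++++++
153 ++++++++++++++++++++++++++++++++++++++++++++++++++
155 ++++++++++++++++++++++++++++++++++++++++++++++++++
157 +++++++++++++++++++++++++++++++++++++++++++++++++*
159 ++++++++++++++++++++++++++++++++++++++++++++++++**
161 +++++++++++++++++++++==================+++=++++**#
163 ++++++++++++++++++++:     . .    . .   .......-**#
165 ++++++++++++++++++++.        .  .. ...........-***
167 ++++++++++++++++++++.                         :***
169 +++++++++++++++++++++=----------:::..::::::...-=**
171 ++++++++++++++++++++++++++++++++=-::-+*****+++=-**
173 ++++++++++++++++++++++++++++*****+=:::-+++==--::-*
175 +++++++++++++++++++++++==*********+-:.::---::--::-
177 +++++++++++++++++++++++===+**+++===-....:-==+++-::
x from 290
d -0.15 [272.8 248.4] [328.  296.9] handle end [351.2 273.3]
d 0 [273.1 244.9] [328.  293.6] handle end [352.7 264.7]
d 0.15
[... 151 characters left out ...]
-----:.   .                  
255 +++++++=+====++===-----:::..           .          
257 **+++++=+==+=+=++=======----::.. .     . .        
259 +**+++==+=====++=+++==++===+====--:.....     ..   
261 =+***++=+==+=+===++++++++==++++++++==--:...       
263 +=***+++=======================+++++++++===-::..  
265 +++***+=-::...................-=+++++++++==++===--
267 *+****++:.....................:=+++++++=+++++=++++
269 *******+:..................:::-=+++++++++++++=++++
271 **#****+--------==============++++++++++++++=+++++
273 ******+==++++==++++++=+==+++++++++++++++++++++++++
275 ******===+=+=+++++++++++++++++++++++++++==++++++++
277 ****+=--=++++++=+=+++++++=+++++=++++++++++++++++++
x from 320
```

```bash
python3 - <<'E'
from h import *
import pickle
for n,n0,(x0,y0,x1,y1) in(('s','scene0',(290,280,395,385)),('d','side0',(270,185,345,260))):
    for f in(n,n0):
        im=pickle.load(open(f+'.pkl','rb'))['img'][y0:y1,x0:x1]; g=cv2.cvtColor(im,cv2.COLOR_RGB2GRAY).astype(np.float32); hsv=cv2.cvtColor(im,cv2.COLOR_RGB2HSV)
        al=((hsv[...,1]<50)&(hsv[...,2]>110)); bk=hsv[...,2]<45
        print(f,'alu',al.sum(),np.argwhere(al).mean(0).round(1)[::-1],'black',bk.sum(),np.argwhere(bk).mean(0).round(1)[::-1])
c=pickle.load(open('s.pkl','rb'))
hsv=cv2.cvtColor(c['img'],cv2.COLOR_RGB2HSV)
P=np.array([proj(c,b2w(x,y,.006)) for x,y in((-.085,-.135),(-.085,.135),(.085,.135),(.085,-.135))],np.int32); roi=np.zeros(hsv.shape[:2],np.uint8); cv2.fillConvexPoly(roi,P,255)
print('bin grey px',((hsv[...,1]<100)&(hsv[...,2]>75)&(roi>0)).sum())
print(readout.read_state()['time'])
E
```

```text
s alu 2900 [46.2 56.8] black 1057 [48.6 34.2]
scene0 alu 2877 [47.3 57.6] black 1066 [48.8 34.6]
d alu 1028 [35.9 51.8] black 531 [55.  25.4]
side0 alu 693 [41.1 37.5] black 262 [38.8 23.4]
bin grey px 0
39.675
```

```bash
python3 -c "
from bench import r
print(r.close_job())"
```

```text
the job is handed in; nothing more can be done
None
```

I handed the job in at about 40 s of robot time: five fittings are in the tray, the scoop is back on its mat, and the lens is centred over the tray and level to about 0.04 rad, going by my camera checks (no verdict came back).

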